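Demould the resin blanks and close the curing box

ROBOT

A 7-joint arm with a two-finger parallel gripper is mounted at the origin on the work surface. World frame = base frame: x ahead of the robot, y to its left, z up, the work surface at z = 0. Lengths are in mm, angles in rad, forces in N, time in s.
With the tool pointing down it reaches from about 400 to 850 mm from the base axis. Payload 4.4 kg.
Tool frame: the origin (TCP) lies midway between the tips of the shut fingers; the grasp point (between the pads) lies 19 mm behind it; z points along the fingers, y is the line along which they close (so a half turn about z gives the same grasp; the last joint's range is limited). The gripper opens to 94 mm and grips with 3 to 60 N. Pads are 16 mm wide; open, the fingers measure 119 mm over their backs; the gripper's body (75 mm by 177 mm) begins 78 mm behind the grasp point.
Start: joints at [-1.229, 0.628, 0.038, 1.517, -0.027, 0.996, -0.02], TCP at [257.762, 596.722, 205.478] pointing down, gripper open.
Joint ranges: [-3.06, 3.06], [-0.37, 2.12], [-1.25, 1.32], [0.18, 2.47], [-1.1, 4.24], [0.23, 1.98], [-2.94, 2.94]. Speed limits (rad/s): [2.57, 2.57, 3.14, 3.14, 3.14, 3.14, 3.14].

INTERFACE

Orientations are given as [roll, pitch, yaw] about the fixed x, y, z axes, in that order (R = Rz(yaw) Ry(pitch) Rx(roll)).
In Python, from station import r, imaging gives the robot as it stands.
- The arm moves only by the tool drive_tool, never from a script. Its argument "series" is a list of rows, each a list of 3 entries, a list of its own where there are three numbers: the opening, from 0 (shut) to 1 (fully open), then the shift along the tool's x, y, z in mm, then the turn, a rotation vector about the tool's x, y, z in degrees. In form: [[fingers, [tx, ty, tz], [rx, ry, rz]], ...]. A call has exactly 10 rows; each row is the pose to reach, as a shift and turn from the pose commanded when the call began, along the tool's axes at that moment; what a row does not reach only later rows make up. A row lasts 1/12 s, in which the tool goes at most 41.7 mm and 7.16 degrees, less where a joint would pass 70% of its speed; a pose out of reach is approached as far as the arm can. A call with a gripper value outside its range is refused whole. The fingers move at their own pace and stop on an object; the grip force is fixed at half the most. Time passes only in rows, so rows that repeat a pose let the fingers close, or fill a call up. It gives the time, the measured TCP pose, the force, the opening and the grip force at its end, in the units of the state.
- r.observe(): the state, without advancing time (a new reading comes with each control period).
- imaging.grab_frame(name): name is "scene" or "top" or "wrist"; returns (picture, depth): 480x640x3 uint8, red, green, blue; 480x640 float32, mm along the optical axis (not along the pixel's ray), 0 where there is no reading.
- imaging.get_calibration(name): a dict with "intrinsics" (3x3 intrinsics, pixels), "rvec" (rotation vector, rad) and "tvec" (3), from world to camera coordinates, as OpenCV has them. Camera axes: x right, y down, z forward; pixel columns grow to the right and rows downward; lengths in mm; the calibration is good to about 2 mm. The wrist camera is an equidistant fisheye: a pixel r from the principal point sees the ray r / f radians off the axis. A picture is of the moment at which its call begins: read the wrist's pose just before it. get_calibration takes no time and is no camera call; for the wrist camera it gives the pose at the moment of the call.
- r.hand_in(): hands the job in; it is judged then, once.
The state is a dict: "time_s": time; "q": joint angles; "dq": joint speeds; "joint_torque": joint torques, N m; "tool_pos": TCP position; "eef_rot": TCP orientation; "contact_force": force on the tool from outside, world axes, zero at the start; "wrist_torque": the same for the moment, N m; "gripper_width": opening from 0.0 (shut) to 1.0 (fully open); "grasp_force": force on a finger pad.
Only numpy, scipy, OpenCV 4.12 (cv2) and the standard library are available. Lean on these libraries where they do the work, as an engineer would, in place of code of your own. Each camera call takes 0.05 s, during which the arm holds its last target. There are 200 camera calls.

TASK

Drive every cured white blank out of the mould block with the drift, pushing from the side the robot stands on so that the blanks come out onto the steel V supports behind the block. Lift the lid of the curing box right up so that it stays, and lay each blank in a groove of its own in the curing box, along the groove; then lower the lid gently, never letting it slam, until it is fully shut, leave the drift lying wholly on its black mat, and do not disturb the bottle, the plaster model or the green bowl.

Things in the scene. Friction and masses are not known exactly. Their poses are not given: they have to be found in the camera images.
- block: fixed aluminium mould block on a 10 mm base plate; block 62 mm (x) by 236 mm (y), top 100 mm above the bench, four round 29 mm bores through it along x. Origin on the bench under the block's middle; x roughly away from the robot: entry face at x = -31 mm, exit face at x = 31 mm. Base plate x = -37 to 133 mm. Sprung pads in the bore roofs hold the blanks tight: roughly 10 to 25 N drives one out
- bore1 (a point): middle of bore 1, half way through the block, on the bore axis, 62 mm above the bench; bores are 58 mm apart (axes as the block's). Behind its exit, at x = 32 to 124 mm, is a steel V support at most 22 mm wide with an end stop; a blank on it has its axis 60 mm above the bench. If the bore is empty its roof pad hangs 9 mm above the axis
- bore2 (a point): middle of bore 2, half way through the block, on the bore axis, 62 mm above the bench; bores are 58 mm apart (axes as the block's). Behind its exit, at x = 32 to 124 mm, is a steel V support at most 22 mm wide with an end stop; a blank on it has its axis 60 mm above the bench. If the bore is empty its roof pad hangs 9 mm above the axis
- bore3 (a point): middle of bore 3, half way through the block, on the bore axis, 62 mm above the bench; bores are 58 mm apart (axes as the block's). Behind its exit, at x = 32 to 124 mm, is a steel V support at most 22 mm wide with an end stop; a blank on it has its axis 60 mm above the bench. If the bore is empty its roof pad hangs 9 mm above the axis
- bore4 (a point): middle of bore 4, half way through the block, on the bore axis, 62 mm above the bench; bores are 58 mm apart (axes as the block's). Behind its exit, at x = 32 to 124 mm, is a steel V support at most 22 mm wide with an end stop; a blank on it has its axis 60 mm above the bench. If the bore is empty its roof pad hangs 9 mm above the axis
- blank1: cured resin blank, plain white cylinder 28 mm diameter, 60 mm long, 50 g, origin at its centre, x along the cylinder. If present it starts stuck in bore 1, its far end standing about 9 mm out of the exit face and its near end about 11 mm inside the entry; two or three of the four blanks are present
- blank2: cured resin blank, plain white cylinder 28 mm diameter, 60 mm long, 50 g, origin at its centre, x along the cylinder. If present it starts stuck in bore 2, its far end standing about 9 mm out of the exit face and its near end about 11 mm inside the entry; two or three of the four blanks are present
- blank3: cured resin blank, plain white cylinder 28 mm diameter, 60 mm long, 50 g, origin at its centre, x along the cylinder. If present it starts stuck in bore 3, its far end standing about 9 mm out of the exit face and its near end about 11 mm inside the entry; two or three of the four blanks are present
- blank4: cured resin blank, plain white cylinder 28 mm diameter, 60 mm long, 50 g, origin at its centre, x along the cylinder. If present it starts stuck in bore 4, its far end standing about 9 mm out of the exit face and its near end about 11 mm inside the entry; two or three of the four blanks are present
- drift: loose drift, 180 g: square pale wooden handle 30 x 30 x 80 mm and coaxial steel nose 16 mm diameter, 75 mm long. Origin on the handle's underside below the shoulder where nose and handle meet; x along the nose (handle x = -80 to 0 mm), axis at z = 15 mm. The shoulder cannot enter a bore; when it meets the block the nose is 13 mm out at the exit. Starts flat on the mat, nose roughly away from the robot
- drift_tip (a point): centre of the end of the drift's nose
- mat: black rubber mat, fixed, 210 mm (x) by 130 mm (y), 3 mm thick, origin at the centre of its underside on the bench
- curing_box: fixed white curing box, outside 142 mm (x) by 238 mm (y), rim 88 mm above the bench; inside 130 by 226 mm, floor 40 mm above the bench. Origin on the bench under the middle of the inside; x roughly away from the robot, hinge at the back (x = 98 mm). Three steel V grooves at most 20 mm wide run along x on the floor, 57 mm apart, 126 mm long
- groove1 (a point): middle of groove 1, where the axis of a blank lying in it is, 68 mm above the bench (axes as the box's)
- groove2 (a point): middle of groove 2, where the axis of a blank lying in it is, 68 mm above the bench (axes as the box's)
- groove3 (a point): middle of groove 3, where the axis of a blank lying in it is, 68 mm above the bench (axes as the box's)
- lid (a joint): hinge angle of the box's lid, rad: 0 shut on the rim, 1.57 upright, 1.9 leaning fully back against its stop; starts shut. 350 g, slightly stiff: it stays where it is left within about 0.25 rad of upright and falls if let go lower; about 1.5 N at the bar holds it
- lid_bar (a point): middle of the round bar (12 mm diameter, 100 mm long, along the box's y) 45 mm beyond the lid's free edge, 217 mm from the hinge, 4 mm above the lid's underside; open space round it between its end arms. Lid upright: on top, 305 mm above the bench; lid shut: 92 mm above the bench, in front of the box. Site axes turn with the lid
- lid_hinge (a point): middle of the lid's hinge axis, which runs along the box's y, 88 mm above the bench. The lid plate is 172 mm from hinge to free edge, 8 mm thick
- bottle: amber bottle, 60 mm diameter, 150 mm tall, loose bystander, origin at the centre of its underside
- model: plaster dental model, 75 x 80 x 45 mm, loose bystander, origin at the centre of its underside
- bowl: green mixing bowl, 110 mm diameter, 60 mm tall, loose bystander, origin at the centre of its underside
- drift_mid (a point): half-way along the drift's length, on its axis (x = -2.5 mm from the shoulder)
Not all that is in view belongs to the job. There is more than one size of the drift; the one meant has the size given above.

How it is judged (in metres and radians):
On the way, in this order (a step that is already met when the one before it is completed fails the run):
1. every blank has been driven clear of its bore (distance between blank1 and bore1 above 0.062 m and distance between blank2 and bore2 above 0.062 m and distance between blank3 and bore3 above 0.062 m and distance between blank4 and bore4 above 0.062 m), for 0.2 s.
2. every blank lies in a groove of the curing box while the lid is up ((distance between blank1 and groove1 below 0.04 m or distance between blank1 and groove2 below 0.04 m or distance between blank1 and groove3 below 0.04 m) and z of blank1 in the frame of curing_box between 0.062 and 0.076 m and angle between the x axis of each of blank1, blank2, blank3, blank4 and the x axis of curing_box, either way round below 0.2 rad and (distance between blank2 and groove1 below 0.04 m or distance between blank2 and groove2 below 0.04 m or distance between blank2 and groove3 below 0.04 m) and z of blank2 in the frame of curing_box between 0.062 and 0.076 m and (distance between blank3 and groove1 below 0.04 m or distance between blank3 and groove2 below 0.04 m or distance between blank3 and groove3 below 0.04 m) and z of blank3 in the frame of curing_box between 0.062 and 0.076 m and (distance between blank4 and groove1 below 0.04 m or distance between blank4 and groove2 below 0.04 m or distance between blank4 and groove3 below 0.04 m) and z of blank4 in the frame of curing_box between 0.062 and 0.076 m and value of joint lid above 1 rad), for 0.3 s.
3. the lid is shut (value of joint lid below 0.06 rad), for 0.2 s.
At the end, for the whole second after the job is handed in: every blank lies in a groove of the curing box (centre within 40 mm of a groove's middle point and 62 to 76 mm above the bench, axis within 0.2 rad of the groove); the lid is shut to under 0.06 rad; the drift lies flat and at rest on the mat, its mid-length within 60 mm of the mat's centre ((distance between blank1 and groove1 below 0.04 m or distance between blank1 and groove2 below 0.04 m or distance between blank1 and groove3 below 0.04 m) and z of blank1 in the frame of curing_box between 0.062 and 0.076 m and angle between the x axis of each of blank1, blank2, blank3, blank4 and the x axis of curing_box, either way round below 0.2 rad and (distance between blank2 and groove1 below 0.04 m or distance between blank2 and groove2 below 0.04 m or distance between blank2 and groove3 below 0.04 m) and z of blank2 in the frame of curing_box between 0.062 and 0.076 m and (distance between blank3 and groove1 below 0.04 m or distance between blank3 and groove2 below 0.04 m or distance between blank3 and groove3 below 0.04 m) and z of blank3 in the frame of curing_box between 0.062 and 0.076 m and (distance between blank4 and groove1 below 0.04 m or distance between blank4 and groove2 below 0.04 m or distance between blank4 and groove3 below 0.04 m) and z of blank4 in the frame of curing_box between 0.062 and 0.076 m and value of joint lid below 0.06 rad and horizontal distance between drift_mid and mat below 0.06 m and z of drift in the frame of mat below 0.012 m and angle between drift's own z axis and vertical below 0.2 rad and linear speed of each of drift, blank1, blank2, blank3, blank4 below 0.03 m/s); the robot touches nothing.
It fails at once if the lid slams: it is nearly shut (under 0.3 rad) and closing faster than 1.2 rad/s (value of joint lid below 0.3 rad and velocity of joint lid below -1.2 rad/s).
It fails at once if a blank still in its bore is pushed or pulled by the fingers instead of being driven by the drift ((distance between blank1 and bore1 below 0.025 m and contact force between the fingers and blank1 above 1 N) or (distance between blank2 and bore2 below 0.025 m and contact force between the fingers and blank2 above 1 N) or (distance between blank3 and bore3 below 0.025 m and contact force between the fingers and blank3 above 1 N) or (distance between blank4 and bore4 below 0.025 m and contact force between the fingers and blank4 above 1 N)).
It fails at once if a blank is driven out backwards, through the entry face ((x of blank1 in the frame of block below -0.02 m and distance between blank1 and bore1 below 0.08 m and z of blank1 in the frame of block below 0.08 m) or (x of blank2 in the frame of block below -0.02 m and distance between blank2 and bore2 below 0.08 m and z of blank2 in the frame of block below 0.08 m) or (x of blank3 in the frame of block below -0.02 m and distance between blank3 and bore3 below 0.08 m and z of blank3 in the frame of block below 0.08 m) or (x of blank4 in the frame of block below -0.02 m and distance between blank4 and bore4 below 0.08 m and z of blank4 in the frame of block below 0.08 m)).
It fails at once if the bottle, model or bowl is moved more than 30 mm (distance of any of bottle, model, bowl from where it was at the start of the episode above 0.03 m).
Of blank1, blank2, blank3, blank4 only 2 to 3 are there at a start; the rules pass over those that are not, and their reading is None.
At some moment in a run one of drift may be knocked a few centimetres aside while the robot is not near it.
It also fails if it takes over 210 s, if anything falls off the work surface, if the arm or the gripper's body presses on something with over 40 N, if the wrist force passes 120 N, or if a joint passes its speed limit or range.

## Working session

There is one attempt and no reset: what is moved stays moved. The work goes in short steps, Python scripts to look and compute and a tool call to move; the robot and the scene stay as the last step left them, time stands still between calls to the robot, and variables do not carry over. Pictures are saved under pics/ and viewed, at most 19 in all, crops included, and the job is handed in when it is done.

Besides the shell and the picture viewer there is one more tool, called after "Request:" as name(argument=value, ...) on one line, values as JSON. drive_tool: Moves the arm, as the interface text tells. Its arguments: {"type":"object","properties":{"series":{"type":"array","items":{"type":"array"}}},"required":["series"]}

```bash
ls; mkdir -p pics; python3 - <<'E'
from station import r, imaging
import cv2,numpy as np
print(r.observe())
for n in ["scene","top"]:
    p,d=imaging.grab_frame(n); cv2.imwrite(f"pics/{n}0.png",p[:,:,::-1]); np.save(f"pics/{n}0.npy",d)
    c=imaging.get_calibration(n); print(n,c); np.savez(f"pics/{n}cal.npz",K=c["intrinsics"],r=c["rvec"],t=c["tvec"])
E
```

```text
pics
{'time_s': 0.0, 'q': array([-1.22880658,  0.62933373,  0.03848631,  1.51835845, -0.02697354,
        0.99627473, -0.02000891]), 'dq': array([-0.00079314,  0.00118695,  0.00058825,  0.00092911,  0.00087365,
        0.00075669,  0.00113609]), 'joint_torque': array([ 8.74057769e-04, -5.49727821e+01,  1.14358529e+00, -1.86632019e+01,
       -5.22127538e-02,  2.35701981e-02,  1.75898126e-04]), 'tool_pos': array([257.5227421 , 596.09357715, 204.56603117]), 'eef_rot': array([-3.13973870e+00,  7.17790324e-05,  2.73377279e+00]), 'contact_force': array([-0.6210606 ,  0.12172344,  0.84712292]), 'wrist_torque': array([ 0.00272555,  0.02003745, -0.01958556]), 'grasp_force': 0.0, 'gripper_width': 1.0030822337033105}
scene {'intrinsics': array([[451.9353251 ,   0.        , 321.3050604 ],
       [  0.        , 451.9353251 , 244.37098957],
       [  0.        ,   0.        ,   1.        ]]), 'rvec': array([ 1.57303484,  1.72678802, -0.92605232]), 'tvec': array([ 128.33335685, -203.14926801, 1498.11517923])}
top {'intrinsics': array([[587.65607183,   0.        , 325.64703479],
       [  0.        , 587.65607183, 241.44070137],
       [  0.        ,   0.        ,   1.        ]]), 'rvec': array([ 2.10927777, -2.13194695,  0.17161967]), 'tvec': array([ -56.49831891,  520.22515451, 1289.47875701])}
```

View pics/scene0.png

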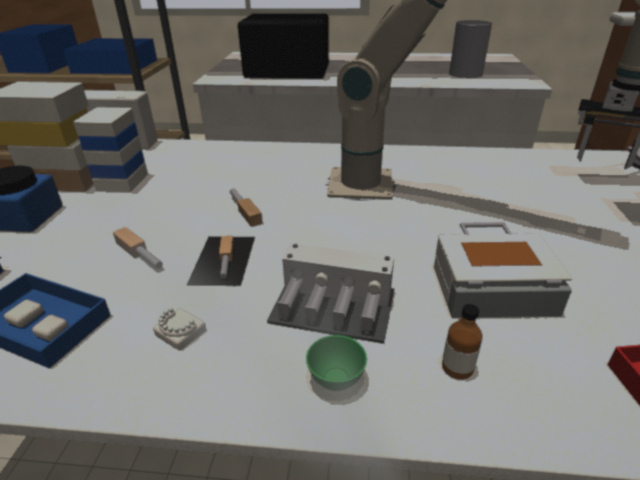

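View pics/top0.png

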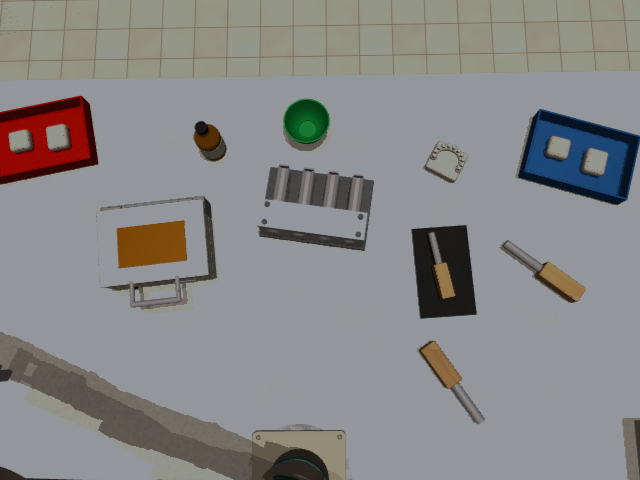

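```bash
cat > h.py <<'E'
import cv2,numpy as np
def load(n):
    c=np.load(f"pics/{n}cal.npz"); return c["K"],cv2.Rodrigues(c["r"])[0],c["t"].ravel()
def world(n,d):
    K,R,t=load(n); v,u=np.mgrid[:480,:640]
    P=np.stack([(u-K[0,2])/K[0,0]*d,(v-K[1,2])/K[1,1]*d,d],-1)-t
    W=P@R; W[d==0]=np.nan; return W
def rect(W,m):
    p=W[m][:,:2].astype(np.float32); b=cv2.minAreaRect(p); return b,np.median(W[m][:,2])
def proj(n,p):
    K,R,t=load(n); q=R@np.array(p,float)+t; q=K@q; return q[:2]/q[2]
E
python3 - <<'E'
from h import *
d=np.load("pics/top0.npy"); W=world("top",d); im=cv2.imread("pics/top0.png"); hsv=cv2.cvtColor(im,cv2.COLOR_BGR2HSV)
def roi(a,b,c,e):
    m=np.zeros((480,640),bool); m[b:e,a:c]=1; return m
z=W[...,2]
print("bench z",np.nanmedian(z[300:330,300:400]))
m=roi(250,160,385,255)&(z>90)&(z<110); print("block",rect(W,m))
m=roi(250,160,385,255)&(z>5)&(z<20); print("plate",rect(W,m))
m=roi(90,190,220,295)&(z>88)&(z<110); print("lid",rect(W,m))
m=roi(120,292,195,312)&(z>70)&(z<110); print("bar",rect(W,m))
m=roi(405,220,485,325)&(hsv[...,2]<40); print("mat",rect(W,m))
m=roi(405,220,485,325)&(z>22)&(z<50); m1=m&(hsv[...,1]>80)&(hsv[...,2]>70); print("handle",rect(W,m1))
m=roi(405,220,485,262)&(z>8)&(z<40)&(hsv[...,2]>70); print("nose",rect(W,m),m.sum())
for n,(a,b,c,e) in dict(bottle=(190,115,232,165),model=(420,135,470,185),bowl=(280,95,332,148)).items():
    m=roi(a,b,c,e)&(z>15); print(n,rect(W,m))
for n,b in dict(h2=(535,255,590,305),h3=(415,335,465,390)).items():
    m=roi(*b)&(z>15)&(hsv[...,1]>80); print(n,rect(W,m))
im=cv2.imread("pics/scene0.png"); cv2.imwrite("pics/c1.png",cv2.resize(im[230:350,250:410],None,fx=5,fy=5,interpolation=cv2.INTER_CUBIC))
E
```

```text
bench z -0.4730208457806253
block (((560.6719970703125, -33.139060974121094), (236.26284790039062, 64.2719955444336), 81.42732238769531), np.float64(99.60880363322747))
plate (((611.5300903320312, -40.542633056640625), (320.4999084472656, 228.98770141601562), 89.12245178222656), np.float64(9.501096730039421))
lid (((499.174560546875, 318.58074951171875), (212.73077392578125, 239.44146728515625), 5.950063228607178), np.float64(96.27142678732031))
bar (((388.74462890625, 307.30072021484375), (32.8737907409668, 110.8079833984375), 0.207005575299263), np.float64(96.55424216146335))
mat (((455.5386962890625, -333.04986572265625), (207.3838653564453, 126.18497467041016), 3.981513738632202), np.float64(nan))
handle (((430.3847961425781, -329.2240905761719), (79.15098571777344, 30.713897705078125), 12.03471565246582), np.float64(32.22504903911679))
nose (((500.85321044921875, -315.82061767578125), (158.4908447265625, 72.8896484375), 66.92332458496094), np.float64(23.55150297295227)) 187
bottle (((753.9027099609375, 204.2342987060547), (54.154388427734375, 59.671775817871094), 31.3873291015625), np.float64(99.10324095811428))
model (((714.7738647460938, -348.7292785644531), (80.29618072509766, 77.34913635253906), 62.112823486328125), np.float64(26.6053176271705))
bowl (((805.276611328125, -18.57471466064453), (107.68843841552734, 108.06558990478516), 40.77946472167969), np.float64(38.793687298416174))
h2 (((424.0928039550781, -590.5765380859375), (103.17877197265625, 41.11341857910156), 50.777008056640625), np.float64(37.2688496459056))
h3 (((243.94400024414062, -311.6257629394531), (103.56078338623047, 38.959815979003906), 34.61201477050781), np.float64(37.9701425228363))
```

View pics/c1.png

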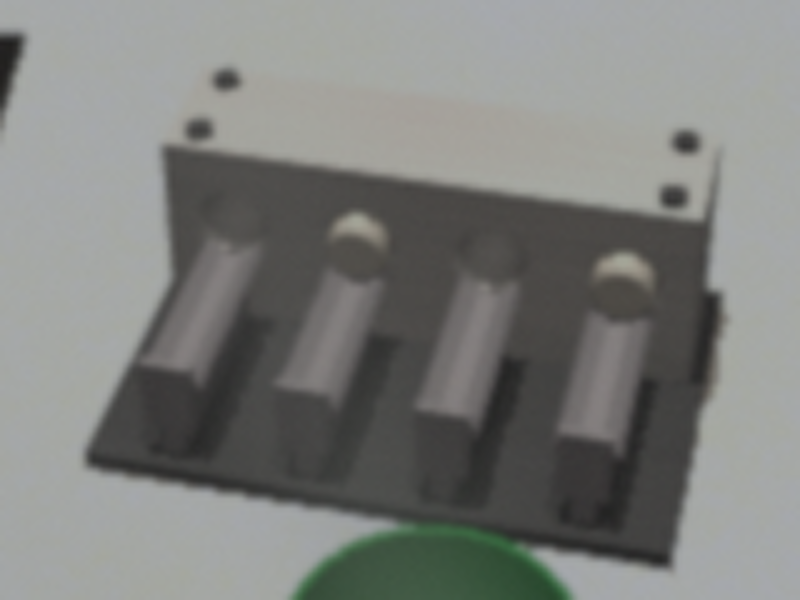

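Two blanks are present: in the scene crop, the second from the left (~(321,280)) and the fourth (~(374,287)), so the bores at block y ≈ -29 and +87. The drift meant is the small one on the mat, because the other two have longer handles. Next I refine the box and bar and write a move helper.

```bash
cat >> h.py <<'E'
from scipy.spatial.transform import Rotation as Ro
def delta(pos,yaw_deg,st=None):
    """shift (tool axes) and turn (deg) from the pose as it stands to pos, tool down at yaw (nearest half turn given)"""
    from station import r
    s=r.observe(); R=Ro.from_euler("xyz",s["eef_rot"]); T=Ro.from_euler("xyz",[180,0,yaw_deg],degrees=True)
    t=R.inv().apply(np.array(pos,float)-s["tool_pos"]); w=(R.inv()*T).as_rotvec(degrees=True)
    print("t",round(s["time_s"],1),"at",s["tool_pos"].round(1),"F",s["contact_force"].round(1),"w",round(s["gripper_width"],2),"-> shift",t.round(1),"turn",w.round(1))
def snap(n,f):
    from station import imaging
    p,d=imaging.grab_frame(n); cv2.imwrite(f"pics/{f}.png",p[:,:,::-1]); np.save(f"pics/{f}.npy",d); return p[:,:,::-1].copy(),d
E
python3 - <<'E'
from h import *
d=np.load("pics/top0.npy"); W=world("top",d); z=W[...,2]
m=np.zeros_like(z,bool); m[180:315,90:225]=1; m&=(z>86)&(z<112)
P=W[m]; 
for a in [5.95]:
    c,s=np.cos(np.radians(a)),np.sin(np.radians(a))
    X=P[:,0]*c+P[:,1]*s; Y=-P[:,0]*s+P[:,1]*c
    # lid plate
    lo=np.percentile(Y,.5),np.percentile(Y,99.5); print("Y",lo,"X",X.min(),X.max())
    yc=np.mean(lo)
    for q in range(-120,130,30):
        k=abs(Y-yc-q)<12; k2=k&(X>420); print(q, np.percentile(X[k],[0.5,99.5]).round(1), np.sort(X[k])[:3].round(0), "ymid")
    k=(abs(Y-yc)<35)&(X<420); print("bar X",np.percentile(X[k],[5,50,95]),"z",np.median(P[k,2]), k.sum())
    k=(X<425); print("bar/arms Y",np.percentile(Y[k],[1,99])-yc, "yc",yc)
    np.set_printoptions(suppress=True)
E
python3 -c "
from h import *
delta([400,320,200],95.95)"
```

```text
Y (np.float64(147.02166158421323), np.float64(382.47594046228744)) X 406.852411508392 635.8750509025278
-120 [458.9 629. ] [459. 459. 459.] ymid
-90 [459. 633.] [458. 458. 459.] ymid
-60 [411.  632.8] [408. 409. 409.] ymid
-30 [407.8 628.4] [407. 407. 408.] ymid
0 [408.  628.2] [407. 408. 408.] ymid
30 [407.8 628.3] [408. 408. 408.] ymid
60 [410.8 631.6] [407. 409. 409.] ymid
90 [458.7 632.8] [458. 458. 458.] ymid
120 [458.3 628.3] [458. 458. 458.] ymid
bar X [407.72786889 412.75399581 418.29027469] z 96.97928554013255 179
bar/arms Y [-53.57021379  54.14823465] yc 264.74880102325034
t 0.1 at [257.5 596.2 204.7] F [-0.2  0.8  0.8] w 1.0 -> shift [-240.3 -197.     5. ] turn [-0.1  0.1 60.7]
```

```bash
python3 -c "
from h import *
delta([383.3,306.1,150],95.95)"
```

```text
t 0.1 at [257.5 596.2 204.7] F [-0.2  0.8  0.8] w 1.0 -> shift [-230.5 -216.3   55. ] turn [-0.1  0.1 60.7]
```

Request:
drive_tool(series=[[0.43,[-23,-22,0],[0,0,6]],[0.43,[-46,-43,0],[0,0,12]],[0.43,[-70,-65,0],[0,0,18]],[0.43,[-94,-87,5],[0,0,24]],[0.43,[-118,-109,10],[0,0,31]],[0.43,[-142,-131,20],[0,0,38]],[0.43,[-166,-153,30],[0,0,45]],[0.43,[-190,-175,40],[0,0,52]],[0.43,[-212,-197,50],[0,0,57]],[0.43,[-230.5,-216.3,55],[0,0,60.7]]])

```text
time_s: 0.93
tool_pos: [383.7, 304.0, 149.4]
eef_rot: [-3.14, 0.002, 1.669]
contact_force: [-0.2, -0.4, 0.6]
gripper_width: 0.432
grasp_force: 0.0
```

```bash
python3 -c "
from h import *
delta([383.3,306.1,80],95.95)
snap('wrist','w1')
snap('top','t1')"
```

```text
t 0.9 at [383.7 304.  149.4] F [-0.2 -0.4  0.6] w 0.43 -> shift [ 2.2 -0.1 69.4] turn [-0.1  0.1 -0.3]
```

View pics/w1.png

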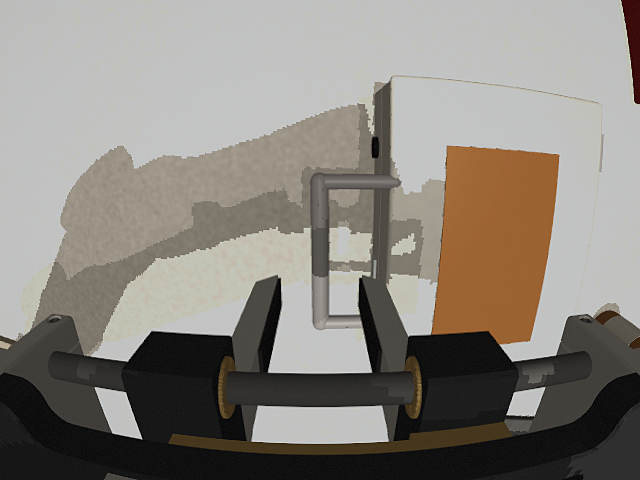

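The bar (column ~320, rows 180–325) lies midway between the finger tips (columns ~280 and ~360). I descend and close.

Request:
drive_tool(series=[[0.43,[0,0,12],[0,0,0]],[0.43,[0,0,25],[0,0,0]],[0.43,[0,0,40],[0,0,0]],[0.43,[0,0,52],[0,0,0]],[0.43,[0,0,62],[0,0,0]],[0.43,[0,0,69],[0,0,0]],[0,[0,0,69],[0,0,0]],[0,[0,0,69],[0,0,0]],[0,[0,0,69],[0,0,0]],[0,[0,0,69],[0,0,0]]])

```text
time_s: 1.87
tool_pos: [384.0, 307.1, 82.1]
eef_rot: [3.141, -0.001, 1.674]
contact_force: [-0.4, 0.4, -0.5]
gripper_width: 0.181
grasp_force: 0.0
```

Request:
drive_tool(series=[[0,[0,0,0],[0,0,0]],[0,[0,0,0],[0,0,0]],[0,[0,0,0],[0,0,0]],[0,[0,0,0],[0,0,0]],[0,[0,0,-1],[0,0,0]],[0,[0,0,-3],[0,0,0]],[0,[0,0,-5],[0,0,0]],[0,[0,0,-7],[0,0,0]],[0,[0,0,-9],[0,0,0]],[0,[0,0,-11],[0,0,0]]])

```text
time_s: 2.7
tool_pos: [383.9, 307.0, 92.7]
eef_rot: [3.141, -0.0, 1.674]
contact_force: [0.8, 2.5, -2.5]
gripper_width: 0.116
grasp_force: 30.0
```

Request:
drive_tool(series=[[0,[0,1.9,-17],[0,0,0]],[0,[0,5.2,-34],[0,0,0]],[0,[0,9.8,-51],[0,0,0]],[0,[0,15.8,-67],[0,0,0]],[0,[0,23,-83],[0,0,0]],[0,[0,31.5,-98],[0,0,0]],[0,[0,41.2,-112.5],[0,0,0]],[0,[0,52,-126],[0,0,0]],[0,[0,64,-139],[0,0,0]],[0,[0,76.6,-150.7],[0,0,0]]])

```text
time_s: 3.53
tool_pos: [454.8, 314.6, 243.7]
eef_rot: [-3.131, 0.0, 1.675]
contact_force: [-9.6, 0.2, 5.7]
gripper_width: 0.119
grasp_force: 30.0
```

Request:
drive_tool(series=[[0,[0,13.7,-10.6],[0,0,0]],[0,[0,28,-20],[0,0,0]],[0,[0,43.4,-28.5],[0,0,0]],[0,[0,59,-35.6],[0,0,0]],[0,[0,75.6,-41.4],[0,0,0]],[0,[0,92.4,-45.8],[0,0,0]],[0,[0,109.5,-49],[0,0,0]],[0,[0,126.7,-50.7],[0,0,0]],[0,[0,139.7,-51],[0,0,0]],[0,[0,146,-51],[0,0,0]]])

```text
time_s: 4.37
tool_pos: [606.3, 330.5, 295.7]
eef_rot: [3.14, -0.002, 1.674]
contact_force: [-0.7, 0.3, 6.4]
gripper_width: 0.118
grasp_force: 30.0
```

Request:
drive_tool(series=[[0,[0,0,0],[0,0,0]],[0,[0,0,0],[0,0,0]],[0,[0,0,0],[0,0,0]],[0.3,[0,0,0],[0,0,0]],[0.3,[0,0,0],[0,0,0]],[0.3,[0,0,0],[0,0,0]],[0.3,[0,0,0],[0,0,0]],[0.3,[0,0,-12],[0,0,0]],[0.3,[0,0,-24],[0,0,0]],[0.3,[0,0,-40],[0,0,0]]])

```text
time_s: 5.2
tool_pos: [604.2, 329.1, 333.2]
eef_rot: [-3.139, 0.002, 1.674]
contact_force: [0.2, 0.3, -0.5]
gripper_width: 0.303
grasp_force: 0.0
```

```bash
python3 - <<'E'
from h import *
im,d=snap('top','t2'); W=world('top',d); z=W[...,2]
m=np.zeros_like(z,bool); m[120:330,60:250]=1; m&=(z>200)&(z<320); print(rect(W,m))
hsv=cv2.cvtColor(im,cv2.COLOR_BGR2HSV)
m=np.zeros_like(z,bool); m[215:330,400:490]=1; m1=m&(z>22)&(z<50)&(hsv[...,1]>80)&(hsv[...,2]>70); print("handle",rect(W,m1))
k=cv2.minAreaRect(np.argwhere(m1)[:,::-1].astype(np.float32)); print(k)
delta([430,-329,150],192)
E
```

```text
(((608.3973388671875, 297.21661376953125), (13.043915748596191, 171.84848022460938), 6.090541839599609), np.float64(248.95256267395072))
handle (((430.2523193359375, -328.9988098144531), (79.54419708251953, 30.16330909729004), 12.283799171447754), np.float64(32.159509981060815))
((444.14715576171875, 280.0882568359375), (35.16766357421875, 12.854386329650879), 75.96376037597656)
t 5.2 at [606.  329.8 337.5] F [ 0.4 -0.2  2. ] w 0.3 -> shift [-637.4 -243.7  186. ] turn [  0.2   0.1 -96.1]
```

View pics/t2.png

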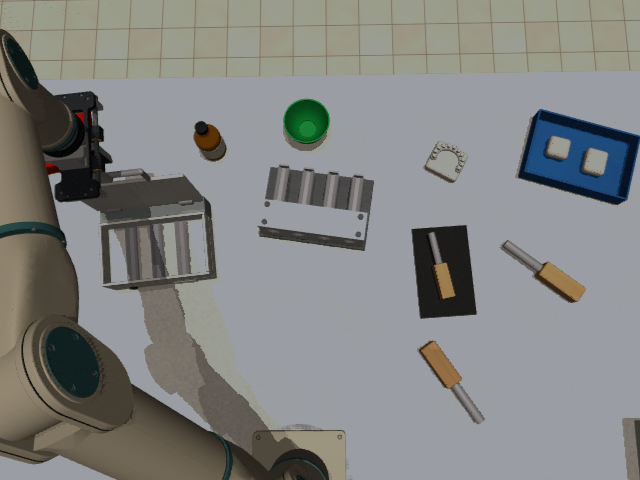

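Request:
drive_tool(series=[[0.6,[-20,-4,0],[0,0,3]],[0.6,[-50,-14,0],[0,0,8]],[0.6,[-85,-28,0],[0,0,13]],[0.6,[-120,-42,0],[0,0,18]],[0.6,[-155,-55,0],[0,0,23]],[0.6,[-190,-69,0],[0,0,28]],[0.6,[-225,-82,10],[0,0,33]],[0.6,[-260,-95,20],[0,0,38]],[0.6,[-295,-108,30],[0,0,43]],[0.6,[-330,-121,40],[0,0,48]]])

```text
time_s: 6.08
tool_pos: [517.6, -12.7, 293.6]
eef_rot: [-3.142, -0.0, 0.832]
contact_force: [0.5, 0.1, 0.5]
gripper_width: 0.598
grasp_force: 0.0
```

```bash
python3 -c "
from h import *
delta([444.9,-325.8,100],12.2)"
```

```text
t 6.1 at [517.6 -12.7 293.6] F [0.5 0.1 0.5] w 0.6 -> shift [-280.5  157.   193.5] turn [-0.  -0.  35.5]
```

Request:
drive_tool(series=[[0.6,[-28,16,10],[0,0,4]],[0.6,[-56,32,25],[0,0,8]],[0.6,[-85,48,40],[0,0,12]],[0.6,[-114,64,60],[0,0,17]],[0.6,[-143,80,80],[0,0,22]],[0.6,[-172,96,100],[0,0,26]],[0.6,[-200,112,120],[0,0,30]],[0.6,[-228,128,145],[0,0,33]],[0.6,[-256,143,170],[0,0,35]],[0.6,[-280,157,193],[0,0,35.5]]])

```text
time_s: 6.92
tool_pos: [446.0, -326.0, 99.4]
eef_rot: [3.141, 0.001, 0.214]
contact_force: [1.2, 0.1, 0.7]
gripper_width: 0.6
grasp_force: 0.0
```

Request:
drive_tool(series=[[0.6,[0,0,0],[0,0,0]],[0.6,[0,0,0],[0,0,0]],[0.6,[0,0,0],[0,0,0]],[0.6,[0,0,0],[0,0,0]],[0.6,[0,0,0],[0,0,0]],[0.6,[0,0,0],[0,0,0]],[0.6,[0,0,0],[0,0,0]],[0.6,[0,0,0],[0,0,0]],[0.6,[0,0,0],[0,0,0]],[0.6,[0,0,0],[0,0,0]]])

```text
time_s: 7.75
tool_pos: [447.8, -323.9, 101.3]
eef_rot: [3.142, -0.0, 0.217]
contact_force: [-0.4, -0.9, 0.4]
gripper_width: 0.599
grasp_force: 0.0
```

```bash
python3 -c "
from h import *
delta([444.9,-325.8,8],12.2)
snap('wrist','w2')"
```

```text
t 7.8 at [ 447.8 -323.9  101.3] F [-0.4 -0.9  0.4] w 0.6 -> shift [-3.3  1.2 93.3] turn [ 0.  -0.   0.3]
```

View pics/w2.png

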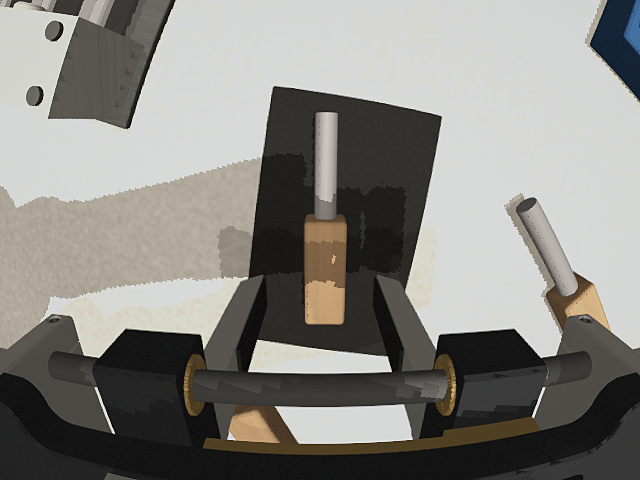

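The drift is where I measured it: handle at columns 305–347, rows 215–325, aligned with the fingers and centred. I descend and grip.

Request:
drive_tool(series=[[0.6,[-1,1,15],[0,0,0]],[0.6,[-2,1,32],[0,0,0]],[0.6,[-3,1,50],[0,0,0]],[0.6,[-3,1,67],[0,0,0]],[0.6,[-3,1,80],[0,0,0]],[0.6,[-3,1,88],[0,0,0]],[0.6,[-3,1,92.5],[0,0,0]],[0.6,[-3,1,92.5],[0,0,0]],[0,[-3,1,92.5],[0,0,0]],[0,[-3,1,92.5],[0,0,0]]])

```text
time_s: 8.63
tool_pos: [445.4, -326.1, 9.4]
eef_rot: [3.141, -0.001, 0.217]
contact_force: [0.2, -1.0, 0.4]
gripper_width: 0.494
grasp_force: 0.0
```

Request:
drive_tool(series=[[0,[0,0,0],[0,0,0]],[0,[0,0,0],[0,0,0]],[0,[0,0,0],[0,0,0]],[0,[0,0,0],[0,0,0]],[0,[0,0,0],[0,0,0]],[0,[0,0,-5],[0,0,0]],[0,[0,0,-15],[0,0,0]],[0,[0,0,-35],[0,0,0]],[0,[0,0,-60],[0,0,0]],[0,[0,0,-80],[0,0,0]]])

```text
time_s: 9.47
tool_pos: [444.5, -325.3, 90.1]
eef_rot: [-3.141, 0.001, 0.217]
contact_force: [0.9, 0.2, -1.0]
gripper_width: 0.319
grasp_force: 30.0
```

```bash
python3 - <<'E'
from h import *
import numpy as np
a=np.radians(-8.57); C=np.array([560.7,-33.1]); ex=np.array([np.cos(a),np.sin(a)]); ey=np.array([-ex[1],ex[0]])
for y in(-87,-29,29,87): print(y,(C+y*ey).round(1),"entry",(C-31*ex+y*ey).round(1))
delta([450,-250,140],-8.6)
snap('wrist','w3'); snap('scene','s3')
E
```

```text
-87 [ 547.7 -119.1] entry [ 517.1 -114.5]
-29 [556.4 -61.8] entry [525.7 -57.2]
29 [565.   -4.4] entry [5.344e+02 2.000e-01]
87 [573.7  52.9] entry [543.   57.5]
t 9.5 at [ 444.5 -325.3   90.1] F [ 0.9  0.2 -1. ] w 0.32 -> shift [ 21.6 -72.4 -49.8] turn [-0.  0. 21.]
```

View pics/w3.png

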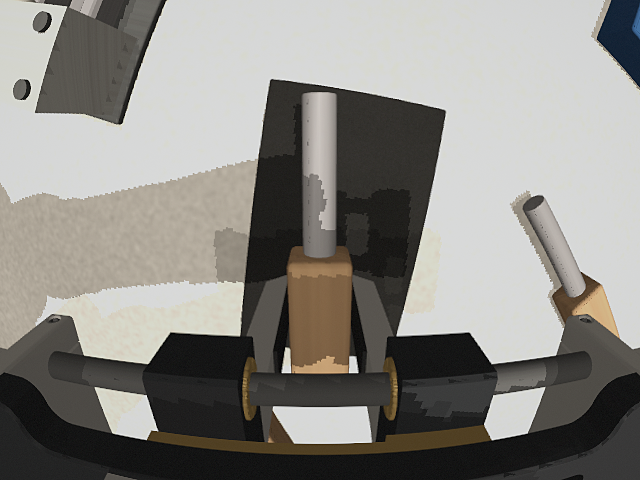

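Request:
drive_tool(series=[[0,[2,-10,-15],[0,0,2]],[0,[5,-35,-35],[0,0,4]],[0,[8,-65,-48],[0,0,7]],[0,[11,-100,-50],[0,0,10]],[0,[14,-137,-50],[0,0,13]],[0,[17,-174,-50],[0,0,16]],[0,[20,-211,-50],[0,0,18]],[0,[23,-245,-50],[0,0,20]],[0,[26,-270,-50],[0,0,21]],[0,[28.5,-286,-50],[0,0,21]]])

```text
time_s: 10.4
tool_pos: [409.1, -36.5, 137.8]
eef_rot: [-3.14, 0.004, -0.147]
contact_force: [0.3, -0.1, -2.0]
gripper_width: 0.317
grasp_force: 30.0
```

Request:
drive_tool(series=[[0,[0,0,5],[0,0,0]],[0,[0,0,15],[0,0,0]],[0,[0,0,30],[0,0,0]],[0,[0,0,45],[0,0,0]],[0,[0,0,60],[0,0,0]],[0,[0,0,72],[0,0,0]],[0,[0,0,80],[0,0,0]],[0,[0,0,85],[0,0,0]],[0,[0,0,87],[0,0,0]],[0,[0,0,87],[0,0,0]]])

```text
time_s: 11.23
tool_pos: [410.9, -40.9, 51.3]
eef_rot: [3.141, 0.001, -0.151]
contact_force: [-0.8, 0.5, -2.1]
gripper_width: 0.317
grasp_force: 30.0
```

```bash
python3 - <<'E'
from h import *
delta([411,-39.9,53],-8.57)
im,d=snap('wrist','w4'); im2,d2=snap('top','t4')
W=world('top',d2); z=W[...,2]
v,u=np.mgrid[:480,:640]
m=(u>230)&(u<420)&(v>150)&(v<300)&(z>93)&(z<106); print("block",rect(W,m))
# nose points : z 60..75 between tool and block
a=np.radians(-8.57); ex=np.array([np.cos(a),np.sin(a)]); C=np.array([560.7,-33.1])
X=(W[...,:2]-C)@ex; Y=(W[...,:2]-C)@np.array([-ex[1],ex[0]])
m=(X>-125)&(X<-36)&(abs(Y+29)<30)&(z>50)&(z<90); print(m.sum()); 
if m.sum():
    for lo in range(-125,-36,10):
        k=m&(X>=lo)&(X<lo+10)
        if k.any(): print(lo,k.sum(),"Y",np.percentile(Y[k],[5,50,95]).round(1),"ztop",np.percentile(z[k],90).round(1))
    print("Xmax",X[m].max())
h=np.hstack([cv2.resize(im[:,:],(480,360)),cv2.resize(im2[150:330,240:400],(320,360))]); cv2.imwrite("pics/c4.png",h)
E
```

```text
t 11.2 at [410.9 -40.9  51.3] F [-0.8  0.5 -2.1] w 0.32 -> shift [-0.  -1.  -1.7] turn [ 0.   0.1 -0.1]
block (((560.816650390625, -33.039764404296875), (236.4140167236328, 64.29924774169922), 81.38451385498047), np.float64(99.64439235315155))
1
-55 1 Y [-35.5 -35.5 -35.5] ztop 61.9
Xmax -49.61468654961226
```

View pics/c4.png

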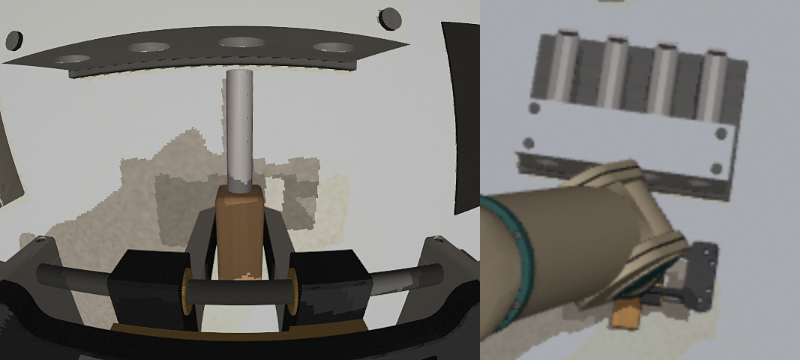

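The wrist view shows the nose tip at (239,70) in line with the third bore from the left at (241,43). I check its height and tilt with the wrist depth.

```bash
cat >> h.py <<'E'
def wrist_world(d):
    from station import imaging
    c=imaging.get_calibration("wrist"); K=c["intrinsics"]; R=cv2.Rodrigues(np.array(c["rvec"]))[0]; t=np.array(c["tvec"]).ravel()
    v,u=np.mgrid[:480,:640]; x=(u-K[0,2])/K[0,0]; y=(v-K[1,2])/K[1,1]; th=np.hypot(x,y)+1e-9
    k=np.tan(th)/th; P=np.stack([x*k*d,y*k*d,d],-1)-t; W=P@R; W[d==0]=np.nan; return W
E
python3 - <<'E'
from h import *
W=wrist_world(np.load("pics/w4.npy"))
for v in (100,120,150,180,210,235): 
    s=W[v,295:345]; k=(s[:,2]>55)&(s[:,2]<90); s=s[k]; print(v,s[np.nanargmax(s[:,2])].round(1),"mean",s.mean(0).round(1),k.sum())
print("block top",W[20,319].round(1), "bench",W[330,100].round(1))
E
```

```text
100 [505.8 -52.8  69.1] mean [506.  -54.2  66.1] 37
120 [497.  -52.8  69.4] mean [497.2 -52.6  66.4] 36
150 [483.7 -53.4  68.8] mean [484.  -50.8  66.6] 35
180 [471.4 -47.1  69.1] mean [470.8 -48.8  66.4] 35
210 [457.9 -46.4  68.8] mean [457.3 -47.   66.2] 34
235 [446.4 -45.1  68.5] mean [445.8 -45.   66.4] 33
block top [531.7 -58.1 100.2] bench [376.4 145.6   0.7]
```

Request:
drive_tool(series=[[0,[4,0,0],[0,0,0]],[0,[10,0,0],[0,0,0]],[0,[16,0,-1],[0,0,0]],[0,[22,0,-1],[0,0,0]],[0,[26,0,-1],[0,0,0]],[0,[30,0,-1],[0,0,0]],[0,[34,0,-1],[0,0,0]],[0,[38,0,-1],[0,0,0]],[0,[42,0,-1],[0,0,0]],[0,[46,0,-1],[0,0,0]]])

```text
time_s: 12.17
tool_pos: [447.1, -44.5, 51.0]
eef_rot: [-3.138, 0.017, -0.15]
contact_force: [-15.8, 1.8, 2.7]
gripper_width: 0.315
grasp_force: 30.0
```

Request:
drive_tool(series=[[0,[4,0,0],[0,0,0]],[0,[8,0,0],[0,0,0]],[0,[12,0,0],[0,0,0]],[0,[16,0,0],[0,0,0]],[0,[20,0,0],[0,0,0]],[0,[24,0,0],[0,0,0]],[0,[28,0,0],[0,0,0]],[0,[32,0,0],[0,0,0]],[0,[36,0,0],[0,0,0]],[0,[39,0,0],[0,0,0]]])

```text
time_s: 13.0
tool_pos: [496.7, -53.1, 52.8]
eef_rot: [3.141, -0.001, -0.149]
contact_force: [-0.5, -0.3, -1.8]
gripper_width: 0.319
grasp_force: 30.0
```

```bash
python3 - <<'E'
from h import *
delta([411+87,-39.9-13,52],-8.57)
im,d=snap('wrist','w5'); im2,d2=snap('scene','s5')
h=np.hstack([cv2.resize(im[:,:],(480,360)),cv2.resize(im2[230:350,260:367],(320,360))]); cv2.imwrite("pics/c5.png",h)
E
```

```text
t 13.0 at [496.7 -53.1  52.8] F [-0.5 -0.3 -1.8] w 0.32 -> shift [ 1.3 -0.4  0.8] turn [ 0.  -0.1  0. ]
```

View pics/c5.png

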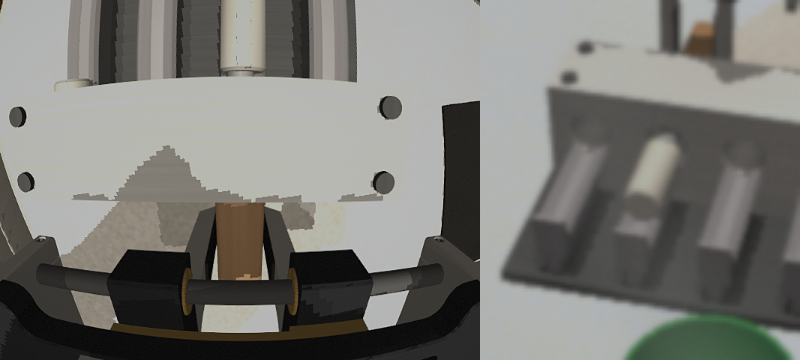

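Request:
drive_tool(series=[[0,[-6,0,0],[0,0,0]],[0,[-16,0,0],[0,0,0]],[0,[-28,0,0],[0,0,0]],[0,[-40,0,0],[0,0,0]],[0,[-52,0,0],[0,0,0]],[0,[-64,0,0],[0,0,0]],[0,[-76,0,0],[0,0,0]],[0,[-84,0,0],[0,0,0]],[0,[-86,0,0],[0,0,0]],[0,[-86,0,0],[0,0,0]]])

```text
time_s: 13.93
tool_pos: [409.8, -40.0, 52.9]
eef_rot: [-3.141, 0.0, -0.15]
contact_force: [-0.6, -0.6, -1.7]
gripper_width: 0.315
grasp_force: 30.0
```

Request:
drive_tool(series=[[0,[0,-8,0],[0,0,0]],[0,[0,-24,0],[0,0,0]],[0,[0,-42,0],[0,0,0]],[0,[0,-60,0],[0,0,0]],[0,[0,-78,0],[0,0,0]],[0,[0,-96,0],[0,0,0]],[0,[0,-108,0],[0,0,0]],[0,[0,-114,0],[0,0,0]],[0,[0,-116,0],[0,0,0]],[0,[0,-116,0],[0,0,0]]])

```text
time_s: 14.77
tool_pos: [427.9, 74.9, 52.6]
eef_rot: [3.141, -0.0, -0.148]
contact_force: [0.3, -0.7, -1.0]
gripper_width: 0.316
grasp_force: 30.0
```

```bash
python3 - <<'E'
from h import *
im,d=snap('wrist','w6')
a=np.radians(-8.57); ex=np.array([np.cos(a),np.sin(a)]); ey=np.array([-ex[1],ex[0]]); C=np.array([560.7,-33.1])
W=wrist_world(d); X=(W[...,:2]-C)@ex; Y=(W[...,:2]-C)@ey; Z=W[...,2]
p=C+ex*(-147)+ey*87; delta([*p,52.5],-8.57)
m=(X>-135)&(X<-33)&(abs(Y-87)<25)&(Z>58)&(Z<90)
for lo in range(-135,-33,10):
    k=m&(X>=lo)&(X<lo+10)
    if k.any(): print(lo,k.sum(),"Y",np.percentile(Y[k],[5,50,95]).round(1),"ztop",np.percentile(Z[k],95).round(1))
print("tip X",np.nanmax(X[m]))
cv2.imwrite("pics/c6.png",cv2.resize(im,(480,360)))
E
```

```text
t 14.8 at [427.7  74.2  52.7] F [-0.  -0.1 -2.1] w 0.31 -> shift [ 0.5 -0.7  0.2] turn [ 0. -0. -0.]
-135 1533 Y [ 73.5  86.7 100.2] ztop 77.6
-125 1050 Y [75.9 86.7 97.8] ztop 73.0
-115 712 Y [79.8 87.1 94. ] ztop 70.7
-105 747 Y [79.9 86.7 93.9] ztop 71.0
-95 766 Y [79.5 86.7 93.8] ztop 71.2
-85 793 Y [79.6 86.7 93.7] ztop 71.7
-75 811 Y [79.7 86.7 93.7] ztop 72.1
-65 853 Y [79.2 86.7 94. ] ztop 72.3
-55 440 Y [79.6 86.7 93.6] ztop 72.4
tip X -49.602693984830644
```

View pics/c6.png

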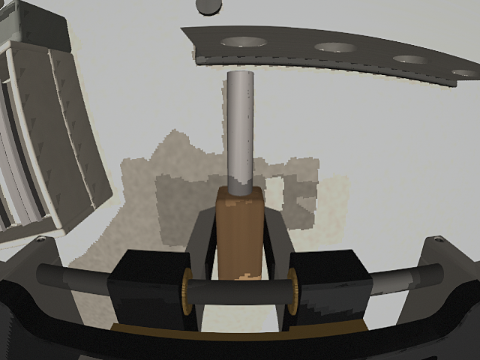

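Request:
drive_tool(series=[[0,[4,0,1],[0,0,0]],[0,[10,0,2],[0,0,0]],[0,[16,0,2],[0,0,0]],[0,[22,0,2],[0,0,0]],[0,[27,0,2],[0,0,0]],[0,[31,0,2],[0,0,0]],[0,[35,0,2],[0,0,0]],[0,[39,0,2],[0,0,0]],[0,[43,0,2],[0,0,0]],[0,[47,0,2],[0,0,0]]])

```text
time_s: 15.65
tool_pos: [464.0, 69.2, 48.9]
eef_rot: [-3.14, 0.019, -0.149]
contact_force: [-15.7, 1.9, 3.5]
gripper_width: 0.321
grasp_force: 30.0
```

Request:
drive_tool(series=[[0,[4,0,0],[0,0,0]],[0,[8,0,0],[0,0,0]],[0,[12,0,0],[0,0,0]],[0,[16,0,0],[0,0,0]],[0,[20,0,0],[0,0,0]],[0,[24,0,0],[0,0,0]],[0,[29,0,0],[0,0,0]],[0,[34,0,0],[0,0,0]],[0,[38,0,0],[0,0,0]],[0,[42,0,0],[0,0,0]]])

```text
time_s: 16.48
tool_pos: [516.7, 61.2, 50.8]
eef_rot: [3.142, -0.001, -0.149]
contact_force: [-0.9, 0.2, -2.4]
gripper_width: 0.315
grasp_force: 30.0
```

```bash
cat > bl.py <<'E'
from h import *
a=np.radians(-8.57); ex=np.array([np.cos(a),np.sin(a)]); ey=np.array([-ex[1],ex[0]]); C=np.array([560.7,-33.1])
def blanks(W,ys=(-29,87)):
    X=(W[...,:2]-C)@ex; Y=(W[...,:2]-C)@ey; Z=W[...,2]
    for y in ys:
        m=(X>33)&(X<120)&(abs(Y-y)<18)&(Z>64)&(Z<80)
        if m.sum()>5: print(y,m.sum(),"X",np.percentile(X[m],[1,99]).round(1),"Y",np.median(Y[m]).round(1),"ztop",np.percentile(Z[m],90).round(1))
E
python3 - <<'E'
from bl import *
p=C+ex*(-147+89)+ey*87; delta([*p,52],-8.57)
im,d=snap('wrist','w7'); blanks(wrist_world(d))
im2,d2=snap('scene','s7'); blanks(world('scene',d2))
E
```

```text
t 16.5 at [516.7  61.2  50.8] F [-0.9  0.2 -2.4] w 0.32 -> shift [-0.5 -0.3 -1.2] turn [ 0.  -0.1  0. ]
-29 4789 X [39.5 97.9] Y -24.8 ztop 74.4
87 6216 X [35.4 83.8] Y 85.8 ztop 74.3
-29 261 X [ 33.6 100.8] Y -27.6 ztop 74.3
87 309 X [ 33.4 103.2] Y 87.2 ztop 74.4
```

Request:
drive_tool(series=[[0,[-8,0,0],[0,0,0]],[0,[-20,0,0],[0,0,0]],[0,[-34,0,0],[0,0,0]],[0,[-48,0,0],[0,0,0]],[0,[-62,0,0],[0,0,0]],[0,[-76,0,0],[0,0,0]],[0,[-86,0,0],[0,0,0]],[0,[-90,0,0],[0,0,0]],[0,[-90,0,-10],[0,0,0]],[0,[-90,0,-30],[0,0,0]]])

```text
time_s: 17.42
tool_pos: [425.3, 74.7, 80.0]
eef_rot: [3.141, 0.003, -0.15]
contact_force: [0.9, 0.3, -1.6]
gripper_width: 0.318
grasp_force: 30.0
```

Request:
drive_tool(series=[[0,[2,10,-20],[0,0,0]],[0,[5,35,-35],[0,0,-1]],[0,[10,70,-40],[0,0,-2]],[0,[15,108,-40],[0,0,-3]],[0,[21,146,-40],[0,0,-4]],[0,[27,184,-40],[0,0,-6]],[0,[33,222,-40],[0,0,-8]],[0,[39,260,-40],[0,0,-10]],[0,[45,290,-40],[0,0,-12]],[0,[50,310,-40],[0,0,-12.6]]])

```text
time_s: 18.25
tool_pos: [429.5, -243.9, 121.2]
eef_rot: [3.138, -0.001, 0.068]
contact_force: [0.3, -0.9, -1.5]
gripper_width: 0.317
grasp_force: 30.0
```

```bash
python3 -c "
from h import *
delta([433,-334.6,40],4)"
```

```text
t 18.2 at [ 429.5 -243.9  121.2] F [ 0.3 -0.9 -1.5] w 0.32 -> shift [-2.7 90.5 81.5] turn [ 0.2 -0.1 -0.1]
```

Request:
drive_tool(series=[[0,[0,20,5],[0,0,0]],[0,[-1,45,15],[0,0,0]],[0,[-2,68,30],[0,0,0]],[0,[-2,82,45],[0,0,0]],[0,[-2,90,60],[0,0,0]],[0,[-2,90,72],[0,0,0]],[0,[-2,90,82],[0,0,0]],[0,[-2,90,92],[0,0,0]],[0,[-2,90,101],[0,0,0]],[0,[-2,90,107],[0,0,0]]])

```text
time_s: 19.08
tool_pos: [434.2, -328.0, 12.7]
eef_rot: [-3.141, 0.0, 0.072]
contact_force: [0.8, 0.1, -1.5]
gripper_width: 0.318
grasp_force: 30.0
```

Request:
drive_tool(series=[[0,[0,0,1],[0,0,0]],[0,[0,0,3],[0,0,0]],[0,[0,0,4],[0,0,0]],[0,[0,0,5],[0,0,0]],[0,[0,0,5],[0,0,0]],[0,[0,0,5],[0,0,0]],[0,[0,0,5],[0,0,0]],[0.15,[0,0,5],[0,0,0]],[0.3,[0,0,5],[0,0,0]],[0.45,[0,0,5],[0,0,0]]])

```text
time_s: 19.92
tool_pos: [434.1, -330.0, 8.8]
eef_rot: [3.14, -0.0, 0.071]
contact_force: [0.7, -0.0, 0.6]
gripper_width: 0.356
grasp_force: 0.0
```

Request:
drive_tool(series=[[0.6,[0,0,0],[0,0,0]],[0.6,[0,0,0],[0,0,0]],[0.6,[0,0,0],[0,0,0]],[0.6,[0,0,-6],[0,0,0]],[0.6,[0,0,-20],[0,0,0]],[0.6,[0,0,-40],[0,0,0]],[0.6,[0,0,-65],[0,0,0]],[0.6,[0,0,-90],[0,0,0]],[0.6,[0,0,-120],[0,0,0]],[0.6,[0,0,-150],[0,0,0]]])

```text
time_s: 20.75
tool_pos: [433.4, -329.1, 160.1]
eef_rot: [-3.141, 0.001, 0.07]
contact_force: [0.6, -0.5, 0.6]
gripper_width: 0.602
grasp_force: 0.0
```

```bash
python3 - <<'E'
from bl import *
snap('wrist','w8')
for y in(-29,87):
    p=C+70*ex+y*ey; delta([*p,200],-8.57)
E
```

```text
t 20.8 at [ 435.8 -332.   165.4] F [-0.  -0.7  2.8] w 0.6 -> shift [ 207.5 -245.9  -34.8] turn [ 0.3 -0.4 12.5]
t 20.8 at [ 435.8 -332.   165.4] F [-0.  -0.7  2.8] w 0.6 -> shift [ 232.7 -359.1  -35.3] turn [ 0.3 -0.4 12.5]
```

View pics/w8.png

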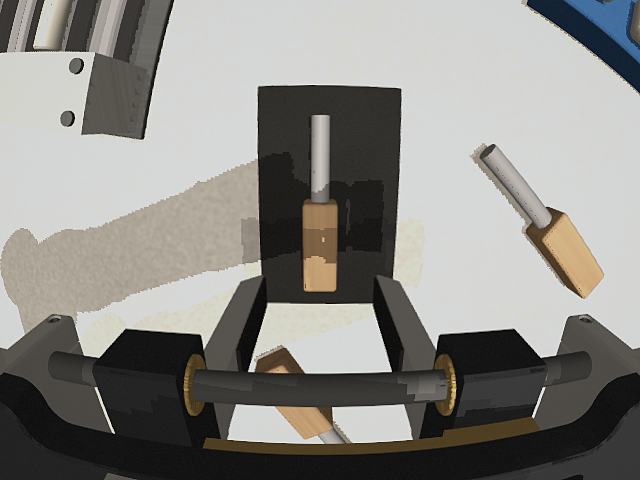

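The drift lies flat and wholly on the mat (rows 115–292, mat rows 86–303). Next I go to the blank at block y = -29.

Request:
drive_tool(series=[[0.5,[10,-12,-15],[0,0,1]],[0.5,[32,-38,-30],[0,0,2]],[0.5,[58,-68,-35],[0,0,4]],[0.5,[84,-99,-35],[0,0,6]],[0.5,[110,-130,-35],[0,0,8]],[0.5,[136,-161,-35],[0,0,9]],[0.5,[160,-190,-35],[0,0,10]],[0.5,[182,-216,-35],[0,0,11]],[0.5,[200,-236,-35],[0,0,12]],[0.5,[207.5,-246,-35],[0,0,12.5]]])

```text
time_s: 21.63
tool_pos: [626.1, -64.3, 193.0]
eef_rot: [-3.14, -0.0, -0.143]
contact_force: [0.1, 0.3, 0.6]
gripper_width: 0.505
grasp_force: 0.0
```

Request:
drive_tool(series=[[0.5,[0,0,10],[0,0,0]],[0.5,[0,0,25],[0,0,0]],[0.5,[0,0,40],[0,0,0]],[0.5,[0,0,50],[0,0,0]],[0.5,[0,0,55],[0,0,0]],[0.5,[0,0,55],[0,0,0]],[0.5,[0,0,55],[0,0,0]],[0.5,[0,0,55],[0,0,0]],[0.5,[0,0,55],[0,0,0]],[0.5,[0,0,55],[0,0,0]]])

```text
time_s: 22.47
tool_pos: [624.2, -69.3, 139.3]
eef_rot: [-3.141, -0.001, -0.148]
contact_force: [-0.3, -0.5, -0.5]
gripper_width: 0.497
grasp_force: 0.0
```

```bash
python3 - <<'E'
from bl import *
p=C+70*ex-29*ey; delta([*p,48],-8.57)
im,d=snap('wrist','w9'); blanks(wrist_world(d)); cv2.imwrite('pics/c9.png',cv2.resize(im,(480,360)))
E
```

```text
t 22.5 at [624.2 -69.3 139.3] F [-0.3 -0.5 -0.5] w 0.5 -> shift [ 1.7  2.7 91.3] turn [-0.  -0.1  0.1]
-29 3021 X [40.1 98.1] Y -30.3 ztop 73.9
87 2493 X [ 41.9 100.5] Y 81.5 ztop 73.8
```

View pics/c9.png

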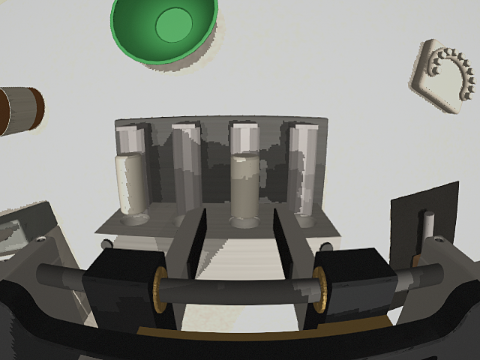

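The blank is centred between the fingers (column ~245), so I descend and grip.

Request:
drive_tool(series=[[0.5,[0,1,12],[0,0,0]],[0.5,[1,2,28],[0,0,0]],[0.5,[1,2,45],[0,0,0]],[0.5,[1,2,62],[0,0,0]],[0.5,[1,2,77],[0,0,0]],[0.5,[1,2,87],[0,0,0]],[0.5,[1,2,91],[0,0,0]],[0.5,[1,2,91],[0,0,0]],[0.2,[1,2,91],[0,0,0]],[0.2,[1,2,91],[0,0,0]]])

```text
time_s: 23.35
tool_pos: [625.2, -71.6, 48.5]
eef_rot: [3.141, -0.001, -0.148]
contact_force: [-0.3, 0.5, 0.3]
gripper_width: 0.395
grasp_force: 0.0
```

Request:
drive_tool(series=[[0.2,[0,0,0],[0,0,0]],[0.2,[0,0,0],[0,0,0]],[0.2,[0,0,0],[0,0,0]],[0.2,[0,0,0],[0,0,0]],[0.2,[0,0,-5],[0,0,0]],[0.2,[0,0,-15],[0,0,0]],[0.2,[0,0,-35],[0,0,0]],[0.2,[0,0,-60],[0,0,0]],[0.2,[0,0,-90],[0,0,0]],[0.2,[0,0,-120],[0,0,0]]])

```text
time_s: 24.18
tool_pos: [624.2, -69.8, 169.3]
eef_rot: [-3.14, 0.001, -0.147]
contact_force: [-0.4, 0.3, 0.2]
gripper_width: 0.29
grasp_force: 30.0
```

```bash
cat > bx.py <<'E'
from h import *
b=np.radians(5.95); bx=np.array([np.cos(b),np.sin(b)]); by=np.array([-bx[1],bx[0]]); B=np.array([501.7,318.4])
E
python3 - <<'E'
from bx import *
for g in (-57,0,57):
    p=B+g*by; print(g,p.round(1)); delta([*p,180],5.95); 
W=world('top',np.load('pics/t2.npy')); X=(W[...,:2]-B)@bx; Y=(W[...,:2]-B)@by; Z=W[...,2]
m=(abs(X)<55)&(abs(Y)<105)&(Z>45)&(Z<75)
h,e=np.histogram(Y[m],np.arange(-105,106,5)); print(dict(zip(e[:-1].astype(int),h)))
m=(abs(X)<100)&(abs(Y)<140)&(Z>82)&(Z<94); print("rim",np.percentile(X[m],[1,99]),np.percentile(Y[m],[1,99]))
E
```

```text
-57 [507.6 261.7]
t 24.2 at [624.2 -69.8 169.3] F [-0.4  0.3  0.2] w 0.29 -> shift [-163.9 -310.9  -10. ] turn [ -0.1   0.  -14.4]
0 [501.7 318.4]
t 24.2 at [624.2 -69.8 169.3] F [-0.4  0.3  0.2] w 0.29 -> shift [-178.  -366.1   -9.9] turn [ -0.1   0.  -14.4]
57 [495.8 375.1]
t 24.2 at [624.2 -69.8 169.3] F [-0.4  0.3  0.2] w 0.29 -> shift [-192.2 -421.3   -9.8] turn [ -0.1   0.  -14.4]
{np.int64(-105): np.int64(5), np.int64(-100): np.int64(7), np.int64(-95): np.int64(9), np.int64(-90): np.int64(5), np.int64(-85): np.int64(2), np.int64(-80): np.int64(6), np.int64(-75): np.int64(9), np.int64(-70): np.int64(106), np.int64(-65): np.int64(88), np.int64(-60): np.int64(95), np.int64(-55): np.int64(124), np.int64(-50): np.int64(115), np.int64(-45): np.int64(58), np.int64(-40): np.int64(2), np.int64(-35): np.int64(2), np.int64(-30): np.int64(2), np.int64(-25): np.int64(2), np.int64(-20): np.int64(6), np.int64(-15): np.int64(81), np.int64(-10): np.int64(82), np.int64(-5): np.int64(91), np.int64(0): np.int64(108), np.int64(5): np.int64(127), np.int64(10): np.int64(100), np.int64(15): np.int64(6), np.int64(20): np.int64(6), np.int64(25): np.int64(1), np.int64(30): np.int64(2), np.int64(35): np.int64(4), np.int64(40): np.int64(22), np.int64(45): np.int64(116), np.int64(50): np.int64(74), np.int64(55): np.int64(112), np.int64(60): np.int64(118), np.int64(65): np.int64(125), np.int64(70): np.int64(31), np.int64(75): np.int64(2), np.int64(80): np.int64(8), np.int64(85): np.int64(4), np.int64(90): np.int64(0), np.int64(95): np.int64(3), np.int64(100): np.int64(4)}
rim [-70.99167536  99.15102728] [-118.18665547  119.56333024]
```

Request:
drive_tool(series=[[0.2,[-10,-10,-5],[0,0,-1]],[0.2,[-28,-28,-10],[0,0,-2]],[0.2,[-46,-48,-10],[0,0,-4]],[0.2,[-64,-68,-10],[0,0,-6]],[0.2,[-82,-89,-10],[0,0,-8]],[0.2,[-100,-110,-10],[0,0,-10]],[0.2,[-118,-132,-10],[0,0,-12]],[0.2,[-134,-155,-10],[0,0,-13]],[0.2,[-147,-180,-10],[0,0,-14]],[0.2,[-155,-206,-10],[0,0,-14.4]]])

```text
time_s: 25.02
tool_pos: [499.6, 157.7, 178.5]
eef_rot: [-3.139, 0.001, 0.105]
contact_force: [0.3, 0.6, -0.5]
gripper_width: 0.29
grasp_force: 30.0
```

```bash
python3 -c "
from bx import *
p=B+57*by; delta([*p,120],5.95)"
```

```text
t 25.0 at [499.6 157.7 178.5] F [ 0.3  0.6 -0.5] w 0.29 -> shift [  19.  -216.4   59.1] turn [-0.2  0.1  0.1]
```

Request:
drive_tool(series=[[0.2,[2,-20,0],[0,0,0]],[0.2,[4,-48,0],[0,0,0]],[0.2,[7,-78,0],[0,0,0]],[0.2,[10,-108,0],[0,0,0]],[0.2,[13,-138,0],[0,0,0]],[0.2,[15,-166,10],[0,0,0]],[0.2,[17,-190,25],[0,0,0]],[0.2,[19,-207,40],[0,0,0]],[0.2,[19,-215,52],[0,0,0]],[0.2,[19,-216.4,59],[0,0,0]]])

```text
time_s: 25.85
tool_pos: [496.1, 375.0, 117.3]
eef_rot: [-3.141, 0.002, 0.107]
contact_force: [-0.4, 0.4, -0.8]
gripper_width: 0.287
grasp_force: 30.0
```

Request:
drive_tool(series=[[0.2,[0,0,0],[0,0,0]],[0.2,[0,0,0],[0,0,0]],[0.2,[0,0,0],[0,0,0]],[0.2,[0,0,0],[0,0,0]],[0.2,[0,0,0],[0,0,0]],[0.2,[0,0,0],[0,0,0]],[0.2,[0,0,0],[0,0,0]],[0.2,[0,0,0],[0,0,0]],[0.2,[0,0,0],[0,0,0]],[0.2,[0,0,0],[0,0,0]]])

```text
time_s: 26.68
tool_pos: [498.0, 372.5, 118.7]
eef_rot: [-3.142, 0.0, 0.104]
contact_force: [-0.1, 1.0, -0.3]
gripper_width: 0.29
grasp_force: 30.0
```

```bash
python3 - <<'E'
from bx import *
p=B+57*by; delta([*p,56.5],5.95)
im,d=snap('wrist','w10'); cv2.imwrite('pics/c10.png',cv2.resize(im,(480,360)))
W=wrist_world(d); X=(W[...,:2]-B)@bx; Y=(W[...,:2]-B)@by; Z=W[...,2]
m=(X>33)&(X<60)&(Z>45)&(Z<75)
h,e=np.histogram(Y[m],np.arange(-105,106,5)); print([(int(a),int(c)) for a,c in zip(e,h) if c>20])
m=(abs(Y-57)<14)&(Z>115)&(abs(X)<50); print("blank",np.percentile(X[m],[1,99]),np.percentile(Y[m],[1,50,99]),np.percentile(Z[m],95))
m=(abs(X)<100)&(abs(Y)<140)&(Z>82)&(Z<94); print("rim",np.percentile(X[m],[1,99]),np.percentile(Y[m],[1,99]))
E
```

```text
t 26.7 at [498.  372.5 118.7] F [-0.1  1.  -0.3] w 0.29 -> shift [-2.  -2.8 62.2] turn [-0.  0. -0.]
[(-70, 262), (-65, 311), (-60, 227), (-55, 178), (-50, 200), (-45, 140), (-15, 219), (-10, 337), (-5, 289), (0, 267), (5, 247), (10, 239), (40, 123), (45, 327), (50, 279), (55, 321), (60, 317), (65, 297), (70, 58)]
blank [-25.1604111   35.23996929] [43.31974535 58.70869169 70.79670017] 253.7440100681246
rim [-69.18511645  98.18522216] [-118.00775588  117.85461154]
```

View pics/c10.png

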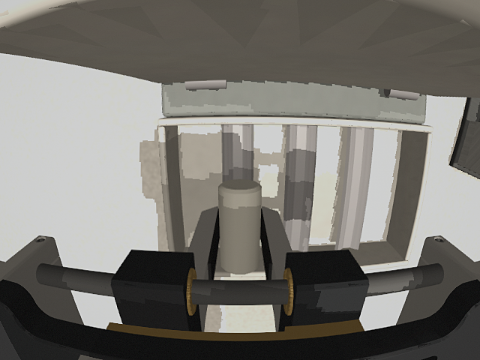

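The blank (column ~240) lines up with the left groove (columns ~222–253), and the lid stands behind. I lower it in.

Request:
drive_tool(series=[[0.2,[-1,-1,8],[0,0,0]],[0.2,[-2,-2,18],[0,0,0]],[0.2,[-2,-3,28],[0,0,0]],[0.2,[-2,-3,38],[0,0,0]],[0.2,[-2,-3,46],[0,0,0]],[0.2,[-2,-3,52],[0,0,0]],[0.2,[-2,-3,56],[0,0,0]],[0.2,[-2,-3,59],[0,0,0]],[0.2,[-2,-3,61],[0,0,0]],[0.2,[-2,-3,61],[0,0,0]]])

```text
time_s: 27.57
tool_pos: [496.0, 374.9, 57.7]
eef_rot: [3.141, -0.0, 0.103]
contact_force: [-0.0, -0.5, -1.1]
gripper_width: 0.289
grasp_force: 30.0
```

Request:
drive_tool(series=[[0.2,[0,0,1],[0,0,0]],[0.2,[0,0,1.5],[0,0,0]],[0.2,[0,0,1.5],[0,0,0]],[0.33,[0,0,1.5],[0,0,0]],[0.4,[0,0,1.5],[0,0,0]],[0.5,[0,0,1.5],[0,0,0]],[0.5,[0,0,1.5],[0,0,0]],[0.5,[0,0,-5],[0,0,0]],[0.5,[0,0,-20],[0,0,0]],[0.5,[0,0,-40],[0,0,0]]])

```text
time_s: 28.4
tool_pos: [494.7, 374.9, 97.2]
eef_rot: [3.14, 0.003, 0.103]
contact_force: [0.1, -0.0, 0.7]
gripper_width: 0.501
grasp_force: 0.0
```

Request:
drive_tool(series=[[0.5,[0,0,-25],[0,0,0]],[0.5,[0,0,-50],[0,0,0]],[0.5,[-2,25,-80],[0,0,0]],[0.5,[-4,60,-90],[0,0,0]],[0.5,[-6,95,-90],[0,0,0]],[0.5,[-8,130,-90],[0,0,0]],[0.5,[-10,165,-90],[0,0,0]],[0.5,[-12,195,-90],[0,0,0]],[0.5,[-14,215,-90],[0,0,0]],[0.5,[-16,225,-90],[0,0,0]]])

```text
time_s: 29.23
tool_pos: [503.4, 146.3, 188.6]
eef_rot: [3.141, -0.001, 0.099]
contact_force: [-0.5, 0.4, -0.1]
gripper_width: 0.498
grasp_force: 0.0
```

```bash
python3 - <<'E'
from bl import *
from bx import *
im,d=snap('top','t11'); W=world('top',d); X=(W[...,:2]-B)@bx; Y=(W[...,:2]-B)@by; Z=W[...,2]
m=(abs(X)<62)&(abs(Y-57)<20)&(Z>71)&(Z<90); print(m.sum(),rect(np.dstack([X,Y,Z]),m))
m=(abs(Y)<110)&(Z>200)&(Z<315)&(X>60)&(X<150); print("lid top",np.percentile(X[m],[5,50,95]),np.percentile(Z[m],99))
p=C+70*ex+87*ey; delta([*p,130],-8.57)
E
```

```text
0 (((0.0, 0.0), (0.0, 0.0), 0.0), np.float64(nan))
lid top [ 98.73703841 100.55787704 107.58692027] 313.5901813287386
t 29.3 at [503.1 145.8 188.5] F [ 0.2 -1.2  0.4] w 0.5 -> shift [128.9 116.5  58.7] turn [ 0.  -0.  14.2]
  return _methods._mean(a, axis=axis, dtype=dtype,
  ret = ret.dtype.type(ret / rcount)
```

Request:
drive_tool(series=[[0.5,[6,5,0],[0,0,1]],[0.5,[22,20,0],[0,0,3]],[0.5,[42,38,0],[0,0,5]],[0.5,[62,56,5],[0,0,7]],[0.5,[82,74,15],[0,0,9]],[0.5,[100,91,28],[0,0,11]],[0.5,[116,105,42],[0,0,13]],[0.5,[125,113,53],[0,0,14]],[0.5,[129,116.5,58],[0,0,14.2]],[0.5,[129,116.5,58],[0,0,14.2]]])

```text
time_s: 30.12
tool_pos: [643.2, 47.9, 127.9]
eef_rot: [3.141, 0.002, -0.143]
contact_force: [-0.9, 0.4, -0.1]
gripper_width: 0.502
grasp_force: 0.0
```

```bash
python3 - <<'E'
from bl import *
from bx import *
p=C+70*ex+87*ey; delta([*p,48],-8.57)
im,d=snap('wrist','w12'); blanks(wrist_world(d),(87,)); 
im2,d2=snap('top','t12'); W=world('top',d2); X=(W[...,:2]-B)@bx; Y=(W[...,:2]-B)@by; Z=W[...,2]
m=(abs(X)<62)&(abs(Y-57)<20)&(Z>71)&(Z<90); print(m.sum(),rect(np.dstack([X,Y,Z]),m) if m.sum() else 0)
cv2.imwrite('pics/c12.png',np.hstack([cv2.resize(im,(480,360)),cv2.resize(im2[150:310,80:222],(320,360))]))
E
```

```text
t 30.1 at [643.2  47.9 127.9] F [-0.9  0.4 -0.1] w 0.5 -> shift [ 0.7  5.4 79.9] turn [0.  0.1 0.4]
87 3322 X [ 41.6 100. ] Y 86.5 ztop 75.0
0 0
```

View pics/c12.png

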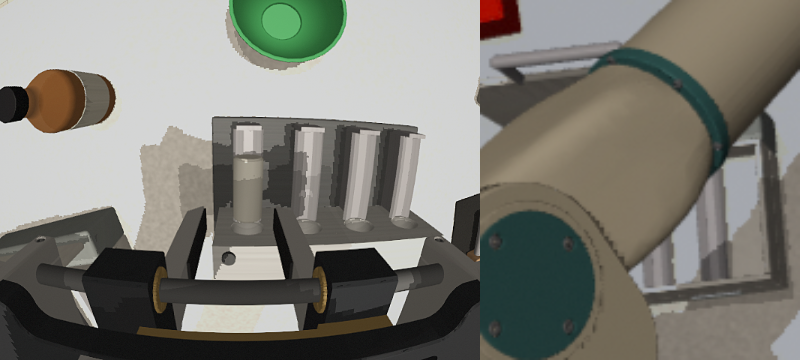

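Request:
drive_tool(series=[[0.5,[0,1,10],[0,0,0]],[0.5,[0,2,20],[0,0,0]],[0.5,[0,2,30],[0,0,0]],[0.5,[0,2,35],[0,0,0]],[0.5,[0,2,35],[0,0,0]],[0.5,[0,2,35],[0,0,0]],[0.5,[0,2,35],[0,0,0]],[0.5,[0,2,35],[0,0,0]],[0.5,[0,2,35],[0,0,0]],[0.5,[0,2,35],[0,0,0]]])

```text
time_s: 31.05
tool_pos: [643.4, 45.3, 95.0]
eef_rot: [-3.141, -0.001, -0.144]
contact_force: [0.4, 0.2, 0.6]
gripper_width: 0.498
grasp_force: 0.0
```

```bash
python3 -c "
from bl import *
p=C+71*ex+87*ey; delta([*p,48],-8.57)"
```

```text
t 31.1 at [643.4  45.3  95. ] F [0.4 0.2 0.6] w 0.5 -> shift [ 0.8  2.9 47. ] turn [-0.  -0.   0.3]
```

Request:
drive_tool(series=[[0.5,[1,2,10],[0,0,0]],[0.5,[1,3,22],[0,0,0]],[0.5,[1,3,34],[0,0,0]],[0.5,[1,3,42],[0,0,0]],[0.5,[1,3,46.5],[0,0,0]],[0.5,[1,3,46.5],[0,0,0]],[0.2,[1,3,46.5],[0,0,0]],[0.2,[1,3,46.5],[0,0,0]],[0.2,[1,3,46.5],[0,0,0]],[0.2,[1,3,46.5],[0,0,0]]])

```text
time_s: 31.88
tool_pos: [644.0, 40.2, 48.9]
eef_rot: [3.139, -0.001, -0.145]
contact_force: [-0.2, -3.5, 1.1]
gripper_width: 0.289
grasp_force: 29.7
```

Request:
drive_tool(series=[[0.2,[0,0,0],[0,0,0]],[0.2,[0,0,0],[0,0,0]],[0.2,[0,0,-5],[0,0,0]],[0.2,[0,0,-15],[0,0,0]],[0.2,[0,0,-35],[0,0,0]],[0.2,[0,0,-60],[0,0,0]],[0.2,[-5,0,-90],[0,0,0]],[0.2,[-20,0,-115],[0,0,0]],[0.2,[-45,0,-130],[0,0,0]],[0.2,[-70,0,-130],[0,0,0]]])

```text
time_s: 32.72
tool_pos: [576.4, 53.1, 182.2]
eef_rot: [-3.138, -0.007, -0.143]
contact_force: [-0.5, -0.3, -0.7]
gripper_width: 0.291
grasp_force: 30.0
```

```bash
python3 -c "
from bx import *
p=B-57*by; delta([*p,120],5.95)"
```

```text
t 32.7 at [576.4  53.1 182.2] F [-0.5 -0.3 -0.7] w 0.29 -> shift [ -98.3 -196.4   62.2] turn [ -0.1  -0.4 -14.2]
```

Request:
drive_tool(series=[[0.2,[-12,-10,0],[0,0,-1]],[0.2,[-32,-28,0],[0,0,-3]],[0.2,[-52,-50,0],[0,0,-5]],[0.2,[-68,-75,0],[0,0,-7]],[0.2,[-80,-100,0],[0,0,-9]],[0.2,[-88,-128,0],[0,0,-11]],[0.2,[-93,-155,10],[0,0,-13]],[0.2,[-96,-178,30],[0,0,-14]],[0.2,[-98,-192,48],[0,0,-14.2]],[0.2,[-98.3,-196.4,60],[0,0,-14.2]]])

```text
time_s: 33.55
tool_pos: [503.6, 265.9, 117.0]
eef_rot: [-3.138, 0.002, 0.11]
contact_force: [-1.2, 0.3, -1.3]
gripper_width: 0.29
grasp_force: 30.0
```

Request:
drive_tool(series=[[0.2,[0,0,0],[0,0,0]],[0.2,[0,0,0],[0,0,0]],[0.2,[0,0,0],[0,0,0]],[0.2,[0,0,0],[0,0,0]],[0.2,[0,0,0],[0,0,0]],[0.2,[0,0,0],[0,0,0]],[0.2,[0,0,0],[0,0,0]],[0.2,[0,0,0],[0,0,0]],[0.2,[0,0,0],[0,0,0]],[0.2,[0,0,0],[0,0,0]]])

```text
time_s: 34.38
tool_pos: [505.4, 260.8, 118.2]
eef_rot: [-3.142, 0.0, 0.104]
contact_force: [0.2, -0.0, -0.6]
gripper_width: 0.288
grasp_force: 30.0
```

```bash
python3 - <<'E'
from bx import *
p=B-57*by; delta([*p,57],5.95)
im,d=snap('wrist','w13'); cv2.imwrite('pics/c13.png',cv2.resize(im,(480,360)))
W=wrist_world(d); X=(W[...,:2]-B)@bx; Y=(W[...,:2]-B)@by; Z=W[...,2]
m=(abs(X)<62)&(abs(Y-57)<20)&(Z>72)&(Z<90); print("blank placed",m.sum(),rect(np.dstack([X,Y,Z]),m) if m.sum() else 0, Z[m].max() if m.sum() else 0)
E
```

```text
t 34.4 at [505.4 260.8 118.2] F [ 0.2 -0.  -0.6] w 0.29 -> shift [ 2.3 -0.7 61.2] turn [-0.  0. -0.]
blank placed 2860 (((-0.4762763977050781, 56.234764099121094), (60.399837493896484, 27.264432907104492), 0.09278536587953568), np.float64(79.42797653815722)) 83.16432945413234
```

View pics/c13.png

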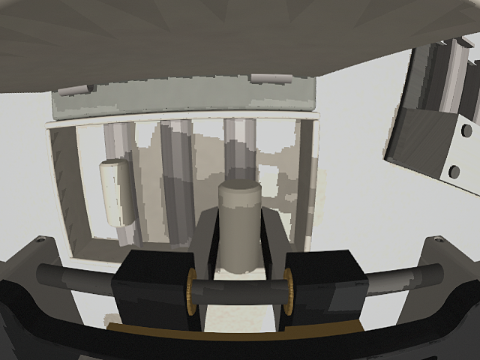

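The first blank lies squarely in its groove, at box (-0.5, 56) with its top ~82 mm up. The second is above groove column ~240, so I lower it.

Request:
drive_tool(series=[[0.2,[1,-0.5,8],[0,0,0]],[0.2,[2,-0.5,18],[0,0,0]],[0.2,[2,-0.5,28],[0,0,0]],[0.2,[2,-0.5,38],[0,0,0]],[0.2,[2,-0.5,46],[0,0,0]],[0.2,[2,-0.5,52],[0,0,0]],[0.2,[2,-0.5,56],[0,0,0]],[0.2,[2,-0.5,59],[0,0,0]],[0.2,[2,-0.5,61],[0,0,0]],[0.2,[2,-0.5,61],[0,0,0]]])

```text
time_s: 35.27
tool_pos: [507.6, 261.1, 57.1]
eef_rot: [3.141, -0.0, 0.103]
contact_force: [-0.2, -0.3, -0.3]
gripper_width: 0.288
grasp_force: 30.0
```

Request:
drive_tool(series=[[0.2,[0,0,1],[0,0,0]],[0.2,[0,0,1],[0,0,0]],[0.2,[0,0,1],[0,0,0]],[0.33,[0,0,1],[0,0,0]],[0.4,[0,0,1],[0,0,0]],[0.5,[0,0,1],[0,0,0]],[0.5,[0,0,1],[0,0,0]],[0.5,[0,0,-5],[0,0,0]],[0.5,[0,0,-20],[0,0,0]],[0.5,[0,0,-40],[0,0,0]]])

```text
time_s: 36.1
tool_pos: [506.3, 261.2, 96.8]
eef_rot: [3.141, 0.003, 0.103]
contact_force: [0.0, 0.5, -0.5]
gripper_width: 0.505
grasp_force: 0.0
```

Request:
drive_tool(series=[[0.5,[0,0,-25],[0,0,0]],[0.5,[-10,0,-55],[0,0,0]],[0.5,[-25,0,-90],[0,0,0]],[0.5,[-45,0,-125],[0,0,0]],[0.5,[-65,0,-160],[0,0,0]],[0.5,[-85,0,-190],[0,0,0]],[0.5,[-95,0,-210],[0,0,0]],[0.5,[-100,0,-220],[0,0,0]],[0.5,[-100,0,-225],[0,0,0]],[0.5,[-100,0,-225],[0,0,0]]])

```text
time_s: 36.93
tool_pos: [408.4, 251.6, 322.7]
eef_rot: [-3.14, -0.001, 0.104]
contact_force: [0.4, 0.1, -0.6]
gripper_width: 0.499
grasp_force: 0.0
```

```bash
python3 - <<'E'
from bx import *
im,d=snap('wrist','w14'); cv2.imwrite('pics/c14.png',cv2.resize(im,(480,360)))
W=wrist_world(d); X=(W[...,:2]-B)@bx; Y=(W[...,:2]-B)@by; Z=W[...,2]
for g in(-57,57):
    m=(abs(X)<62)&(abs(Y-g)<20)&(Z>72)&(Z<90); print("blank placed",m.sum(),rect(np.dstack([X,Y,Z]),m) if m.sum() else 0, np.percentile(Z[m],98) if m.sum() else 0)
W=world('top',np.load('pics/t12.npy')); X=(W[...,:2]-B)@bx; Y=(W[...,:2]-B)@by; Z=W[...,2]
m=(abs(Y)<45)&(Z>290)&(Z<320)&(X>60)&(X<150); print("bar",m.sum(),np.percentile(X[m],[5,50,95]),np.percentile(Z[m],[50,95]))
p=B+98*bx; print(p); delta([*p,345],95.95); delta([*p,345],-84.05)
E
```

```text
blank placed 1166 (((-1.2227935791015625, -57.750709533691406), (60.14567947387695, 26.22568130493164), 0.06109277904033661), np.float64(78.48746602920161)) 81.47555244392818
blank placed 1056 (((-1.2913856506347656, 55.439178466796875), (26.793041229248047, 59.78620910644531), 89.0008544921875), np.float64(78.44475623452394)) 81.2881099438247
bar 303 [ 98.53010227 102.91279627 109.15680523] [309.57812013 313.64276318]
[599.17204803 328.55873287]
t 37.0 at [408.1 251.4 321.8] F [-0.5  0.2 -0.2] w 0.5 -> shift [198.  -56.9 -23.2] turn [  0.   0. -90.]
t 37.0 at [408.1 251.4 321.8] F [-0.5  0.2 -0.2] w 0.5 -> shift [198.  -56.9 -23.2] turn [ 0. -0. 90.]
```

Request:
drive_tool(series=[[0.43,[0,0,-15],[0,0,-4]],[0.43,[5,-2,-28],[0,0,-10]],[0.43,[15,-5,-30],[0,0,-16]],[0.43,[30,-9,-30],[0,0,-22]],[0.43,[47,-14,-30],[0,0,-28]],[0.43,[64,-19,-30],[0,0,-34]],[0.43,[81,-24,-30],[0,0,-40]],[0.43,[98,-29,-30],[0,0,-46]],[0.43,[110,-34,-30],[0,0,-52]],[0.43,[120,-38,-30],[0,0,-58]]])

```text
time_s: 37.82
tool_pos: [524.5, 301.1, 349.4]
eef_rot: [-3.14, 0.003, 1.12]
contact_force: [-0.0, 0.2, 0.1]
gripper_width: 0.431
grasp_force: 0.0
```

```bash
python3 -c "
from bx import *
delta([605.5,330,350],95.95)"
```

```text
t 37.8 at [524.5 301.1 349.4] F [-0.   0.2  0.1] w 0.43 -> shift [61.3 60.3 -0.9] turn [ -0.1   0.2 -31.8]
```

Request:
drive_tool(series=[[0.43,[10,10,0],[0,0,-5]],[0.43,[22,21,0],[0,0,-11]],[0.43,[34,33,0],[0,0,-17]],[0.43,[45,44,0],[0,0,-23]],[0.43,[54,53,0],[0,0,-28]],[0.43,[60,59,0],[0,0,-31]],[0.43,[61,60,0],[0,0,-31.8]],[0.43,[61,60,0],[0,0,-31.8]],[0.43,[61,60,0],[0,0,-31.8]],[0.43,[61,60,0],[0,0,-31.8]]])

```text
time_s: 38.65
tool_pos: [603.6, 329.4, 351.6]
eef_rot: [-3.14, 0.0, 1.67]
contact_force: [-0.7, 0.3, -0.2]
gripper_width: 0.43
grasp_force: 0.0
```

```bash
python3 - <<'E'
from bx import *
delta([605.5,330,294],95.95)
im,d=snap('wrist','w15'); cv2.imwrite('pics/c15.png',cv2.resize(im,(480,360)))
W=wrist_world(d); X=(W[...,:2]-B)@bx; Y=(W[...,:2]-B)@by; Z=W[...,2]
m=(abs(Y-35)<14)&(Z>295)&(Z<316)&(X>60)&(X<150); print("bar",m.sum(),np.percentile(X[m],[2,50,98]) if m.sum() else 0,np.percentile(Z[m],95) if m.sum() else 0)
from station import r; print("tcp box X",(r.observe()['tool_pos'][:2]-B)@bx)
E
```

```text
t 38.6 at [603.6 329.4 351.6] F [-0.7  0.3 -0.2] w 0.43 -> shift [ 0.4  2.  57.6] turn [-0.1  0.  -0.3]
bar 861 [ 99.10208837 104.64579532 110.24276053] 311.62096740872875
tcp box X 102.48042340121523
```

View pics/c15.png

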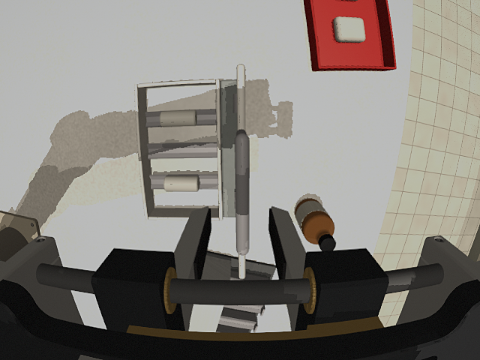

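The bar (column ~241) is centred between the fingers, and both blanks lie in their grooves at (178,118) and (181,183). I descend and grip the bar.

Request:
drive_tool(series=[[0.43,[0,1,10],[0,0,0]],[0.43,[0,2,22],[0,0,0]],[0.43,[0,2,34],[0,0,0]],[0.43,[0,2,45],[0,0,0]],[0.43,[0,2,53],[0,0,0]],[0.43,[0,2,57],[0,0,0]],[0.25,[0,2,57],[0,0,0]],[0,[0,2,57],[0,0,0]],[0,[0,2,57],[0,0,0]],[0,[0,2,57],[0,0,0]]])

```text
time_s: 39.53
tool_pos: [606.4, 330.0, 296.0]
eef_rot: [3.14, -0.001, 1.671]
contact_force: [0.2, 1.0, 0.6]
gripper_width: 0.182
grasp_force: 0.0
```

Request:
drive_tool(series=[[0,[0,0,0],[0,0,0]],[0,[0,0,0],[0,0,0]],[0,[0,0,0],[0,0,0]],[0,[0,0,0],[0,0,0]],[0,[0,0,0],[0,0,0]],[0,[0,0,0],[0,0,0]],[0,[0,0,0],[0,0,0]],[0,[0,0,0],[0,0,0]],[0,[0,0,0],[0,0,0]],[0,[0,0,0],[0,0,0]]])

```text
time_s: 40.37
tool_pos: [606.3, 330.0, 295.8]
eef_rot: [3.141, -0.0, 1.671]
contact_force: [-0.3, -0.8, 5.6]
gripper_width: 0.12
grasp_force: 30.0
```

```bash
python3 - <<'E'
from bx import *
from station import r
s=r.observe(); X0=(s['tool_pos'][:2]-B)@bx-98; z0=305-s['tool_pos'][2]; print(s['tool_pos'],X0,s['gripper_width'],s['contact_force'])
phi0=np.pi/2+np.arcsin(X0/217); print(phi0)
# arc relative to start, (y,z)-tool
f=lambda p:(round(-217*np.cos(p)+217*np.cos(phi0),1),round(-(217*np.sin(p)-217*np.sin(phi0)),1))
for p in np.arange(phi0-.05,-0.01,-.05): print(round(p,2),f(p))
E
```

```text
[606.3233386  330.03078881 295.76746447] 7.265358791212904 0.11992380910102618 [-0.31382245 -0.78474801  5.61321167]
1.6042835012343677
1.55 (np.float64(-10.8), np.float64(-0.1))
1.5 (np.float64(-21.7), np.float64(0.4))
1.45 (np.float64(-32.5), np.float64(1.3))
1.4 (np.float64(-43.2), np.float64(2.9))
1.35 (np.float64(-53.9), np.float64(4.9))
1.3 (np.float64(-64.4), np.float64(7.5))
1.25 (np.float64(-74.8), np.float64(10.7))
1.2 (np.float64(-85.0), np.float64(14.3))
1.15 (np.float64(-95.1), np.float64(18.4))
1.1 (np.float64(-104.9), np.float64(23.1))
1.05 (np.float64(-114.4), np.float64(28.2))
1.0 (np.float64(-123.7), np.float64(33.8))
0.95 (np.float64(-132.7), np.float64(39.8))
0.9 (np.float64(-141.4), np.float64(46.3))
0.85 (np.float64(-149.8), np.float64(53.2))
0.8 (np.float64(-157.8), np.float64(60.6))
0.75 (np.float64(-165.4), np.float64(68.3))
0.7 (np.float64(-172.6), np.float64(76.4))
0.65 (np.float64(-179.5), np.float64(84.8))
0.6 (np.float64(-185.8), np.float64(93.6))
0.55 (np.float64(-191.8), np.float64(102.7))
0.5 (np.float64(-197.3), np.float64(112.0))
0.45 (np.float64(-202.3), np.float64(121.7))
0.4 (np.float64(-206.8), np.float64(131.5))
0.35 (np.float64(-210.8), np.float64(141.6))
0.3 (np.float64(-214.3), np.float64(151.9))
0.25 (np.float64(-217.3), np.float64(162.3))
0.2 (np.float64(-219.8), np.float64(172.9))
0.15 (np.float64(-221.7), np.float64(183.5))
0.1 (np.float64(-223.1), np.float64(194.3))
0.05 (np.float64(-223.9), np.float64(205.1))
0.0 (np.float64(-224.3), np.float64(215.9))
```

Request:
drive_tool(series=[[0,[0,-10.8,0],[0,0,0]],[0,[0,-21.7,0.4],[0,0,0]],[0,[0,-32.5,1.3],[0,0,0]],[0,[0,-43.2,3],[0,0,0]],[0,[0,-54,5],[0,0,0]],[0,[0,-64.4,7.5],[0,0,0]],[0,[0,-74.8,10.7],[0,0,0]],[0,[0,-85,14.3],[0,0,0]],[0,[0,-95,18.4],[0,0,0]],[0,[0,-105,23],[0,0,0]]])

```text
time_s: 41.2
tool_pos: [501.5, 319.6, 271.9]
eef_rot: [3.14, -0.0, 1.671]
contact_force: [1.1, -0.1, 1.1]
gripper_width: 0.115
grasp_force: 30.0
```

Request:
drive_tool(series=[[0,[0,-9.5,5.1],[0,0,0]],[0,[0,-18.8,10.7],[0,0,0]],[0,[0,-27.8,16.7],[0,0,0]],[0,[0,-36.5,23.2],[0,0,0]],[0,[0,-45,30],[0,0,0]],[0,[0,-53,37.5],[0,0,0]],[0,[0,-60.5,45.2],[0,0,0]],[0,[0,-67.7,53.3],[0,0,0]],[0,[0,-74.6,61.7],[0,0,0]],[0,[0,-81,70.5],[0,0,0]]])

```text
time_s: 42.03
tool_pos: [420.9, 311.9, 201.1]
eef_rot: [3.14, -0.001, 1.671]
contact_force: [0.5, 1.9, -1.6]
gripper_width: 0.119
grasp_force: 30.0
```

```bash
python3 - <<'E'
from bx import *
from station import r
s=r.observe(); X0=(s['tool_pos'][:2]-B)@bx-98; print(s['tool_pos'],X0,np.arccos(-X0/217),np.arcsin((s['tool_pos'][2]+10-88)/217),s['gripper_width'],s['contact_force'])
E
```

```text
[420.91672264 311.85306534 201.1470182 ] -179.026735216007 0.600579977146304 0.6034636807398458 0.11935561792461763 [ 0.51537978  1.90609042 -1.62030291]
```

Request:
drive_tool(series=[[0,[0,-4.8,7.2],[0,0,0]],[0,[0,-9.2,14.7],[0,0,0]],[0,[0,-13.4,22.3],[0,0,0]],[0,[0,-17.2,30],[0,0,0]],[0,[0,-20.8,38],[0,0,0]],[0,[0,-24,46],[0,0,0]],[0,[0,-27,54.2],[0,0,0]],[0,[0,-29.5,62.5],[0,0,0]],[0,[0,-31.7,71],[0,0,0]],[0,[0,-33.6,79.4],[0,0,0]]])

```text
time_s: 42.87
tool_pos: [387.4, 308.3, 121.5]
eef_rot: [3.141, -0.0, 1.671]
contact_force: [-0.0, 2.6, -0.8]
gripper_width: 0.12
grasp_force: 30.0
```

Request:
drive_tool(series=[[0,[0,-0.8,4.3],[0,0,0]],[0,[0,-1.5,8.5],[0,0,0]],[0,[0,-2.2,12.8],[0,0,0]],[0,[0,-2.7,17],[0,0,0]],[0,[0,-3.2,21.4],[0,0,0]],[0,[0,-3.6,25.8],[0,0,0]],[0,[0,-3.9,30],[0,0,0]],[0,[0,-4.1,34.4],[0,0,0]],[0,[0,-4.3,38.5],[0,0,0]],[0,[0,-4.3,40.5],[0,0,0]]])

```text
time_s: 43.7
tool_pos: [383.4, 307.8, 82.9]
eef_rot: [-3.141, -0.001, 1.671]
contact_force: [-5.2, -0.5, 39.1]
gripper_width: 0.117
grasp_force: 30.0
```

Request:
drive_tool(series=[[0,[0,0,-1],[0,0,0]],[0,[0,0,-1.5],[0,0,0]],[0,[0,0,-1.5],[0,0,0]],[0.2,[0,0,-1.5],[0,0,0]],[0.3,[0,0,-1.5],[0,0,0]],[0.43,[0,0,-1.5],[0,0,0]],[0.43,[0,0,-1.5],[0,0,0]],[0.43,[0,0,-10],[0,0,0]],[0.43,[0,0,-30],[0,0,0]],[0.43,[0,0,-60],[0,0,0]]])

```text
time_s: 44.53
tool_pos: [381.7, 306.0, 141.1]
eef_rot: [-3.137, 0.004, 1.67]
contact_force: [0.4, 1.4, 0.2]
gripper_width: 0.428
grasp_force: 0.0
```

Request:
drive_tool(series=[[0.43,[0,-5,-30],[0,0,0]],[0.43,[0,-10,-60],[0,0,0]],[0.43,[20,-15,-90],[0,0,0]],[0.43,[45,-20,-110],[0,0,0]],[0.43,[75,-25,-120],[0,0,0]],[0.43,[105,-30,-120],[0,0,0]],[0.43,[135,-30,-120],[0,0,0]],[0.43,[160,-30,-120],[0,0,0]],[0.43,[170,-30,-120],[0,0,0]],[0.43,[170,-30,-120],[0,0,0]]])

```text
time_s: 45.37
tool_pos: [335.3, 475.4, 261.4]
eef_rot: [-3.141, 0.0, 1.674]
contact_force: [0.0, 0.8, -0.6]
gripper_width: 0.43
grasp_force: 0.0
```

```bash
python3 - <<'E'
from bx import *
im,d=snap('top','t16'); W=world('top',d); W0=world('top',np.load('pics/t1.npy')); X=(W[...,:2]-B)@bx; Y=(W[...,:2]-B)@by; Z=W[...,2]
for lo in (-110,-90,-70,-20,30,80):
    m=(abs(X-lo-10)<8)&(abs(Y)<100)&(Z>60)&(Z<130); print(lo,m.sum(),np.nanmedian(Z[m]))
hsv=cv2.cvtColor(im,cv2.COLOR_BGR2HSV); u,v=np.meshgrid(range(640),range(480))
m=(u>400)&(u<490)&(v>215)&(v<330)&(Z>22)&(Z<50)&(hsv[...,1]>80)&(hsv[...,2]>70); print("handle",rect(W,m))
for n,(a,b_,c,e) in dict(bottle=(190,115,232,165),model=(420,135,470,185),bowl=(280,95,332,148)).items():
    m=(u>=a)&(u<c)&(v>=b_)&(v<e)&(Z>15); print(n,rect(W,m)[0])
E
```

```text
-110 72 95.4945373406571
-90 160 95.59274991352714
-70 671 96.10914118874086
-20 651 96.6781432513508
30 638 96.70452132672686
80 593 95.86392571593403
handle (((416.20068359375, -328.0486145019531), (79.42540740966797, 30.31687355041504), 4.178715229034424), np.float64(31.923757882272913))
bottle ((754.4275512695312, 204.70407104492188), (54.725318908691406, 59.59370040893555), 28.869823455810547)
model ((714.69580078125, -348.6311950683594), (80.3072738647461, 74.97639465332031), 60.4957389831543)
bowl ((805.9345703125, -19.068222045898438), (107.57176971435547, 108.06121063232422), 57.16850280761719)
```

View pics/t16.png

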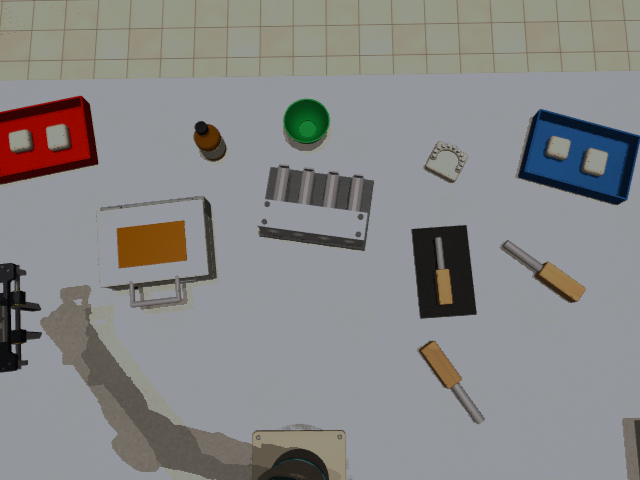

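The lid is flat and shut at 96 mm. The drift lies on its mat, with its mid-length about 2 mm from the mat's centre. The bottle, model and bowl are unmoved, and the gripper is clear. I hand in.

```bash
python3 -c "
from station import r
print(r.hand_in())"
```

```text
the job is handed in; nothing more can be done
None
```

The job is handed in after about 45 s of robot time: both blanks present were driven out and laid in their own grooves, the lid was lowered shut, and the drift is on its mat with the bottle, model and bowl undisturbed; no verdict came back on hand-in.

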